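Bench-test circuit modules of a field telephone

ROBOT

A 6-joint arm with a two-finger parallel gripper is mounted at the origin on the work surface. World frame = base frame: x ahead of the robot, y to its left, z up, the work surface at z = 0. Lengths are in m, angles in rad, forces in N, time in s.
With the tool pointing down it reaches from about 0.35 to 0.875 m from the base axis. Payload 4.2 kg.
Tool frame: the origin (TCP) lies midway between the tips of the shut fingers; the grasp point (between the pads) lies 19 mm behind it; z points along the fingers, y is the line along which they close (so a half turn about z gives the same grasp; the last joint's range is limited). The gripper opens to 85 mm and grips with 20 to 120 N. Pads are 22 mm wide; open, the fingers measure 114 mm over their backs; the gripper's body (76 mm by 85 mm) begins 54 mm behind the grasp point. The pads swing forward as they close: fully open they stand 13 mm farther back than shut.
Start: joints at [1.529, 0.385, 0.008, 0, -1.194, -0.259], TCP at [0.185, 0.597, 0.231] pointing down, gripper open.
Joint ranges: [-3.14, 3.14], [-1.21, 2.06], [-1.07, 1.41], [-3.16, 2.05], [-2.99, -0.16], [-3.1, 3.1]. Speed limits (rad/s): [2.79, 2.79, 3.14, 3.14, 3.14, 3.14].

INTERFACE

Orientations are given as a rotation vector (axis times angle).
In Python, from cell import bot gives the robot as it stands. The module is installed in compiled form; this text tells all that it offers.
- The arm moves only by the tool servo_tool, never from a script. Its arguments are lists of equal length, an entry for each row: "grip": the closure, from -1 (fully open) to 1 (shut); "xyz": the shift along the tool's x, y, z as a fraction of full scale, a list of three; "spin": the turn about the tool's z as a fraction of full scale. In form: {"grip": [grip, ...], "xyz": [[x, y, z], ...], "spin": [spin, ...]}. A call has 1 to 10 rows; each row shifts and turns the commanded pose from where the row before left it, along the tool's axes as they then stand; what a row does not reach is not made up. Full scale, the value 1, is 25 mm for a shift and 8 degrees for a turn. A row lasts 1/10 s, in which the tool goes at most 50 mm and 8.59 degrees, less where a joint would pass 70% of its speed; a pose out of reach is approached as far as the arm can. A call with a number of a shift or a turn outside -1 to 1 is refused whole. A call with a gripper value outside its range is refused whole. The fingers move at their own pace and stop on an object; "newtons" is the grip in N (left out, the last holds). Time passes only in rows, so rows that do not move let the fingers close. It gives the time, the measured TCP pose, the force, the opening and the grip force at its end, in the units of the state.
- bot.read_state(): the state, without advancing time (a new reading comes with each control period).
- bot.read_camera(name): name is "scene" or "top"; returns a dict with "frame" (420x560x3 uint8, red, green, blue), "mtx" (3x3 intrinsics, pixels), "T" (4x4, takes a point from camera to world coordinates). Camera axes: x right, y down, z forward; pixel columns grow to the right and rows downward; lengths in m; the calibration is good to about 2 mm. A picture is of the moment at which its call begins. There is no depth.
- bot.close_job(): hands the job in; it is judged then, once.
The state is a dict: "t": time; "joints": joint angles; "joint_vel": joint speeds; "effort": joint torques, N m; "tool_pos": TCP position; "ee_rot": TCP orientation; "contact_force": force on the tool from outside, world axes, zero at the start; "ft_torque": the same for the moment, N m; "grip_width": opening from 0.0 (shut) to 1.0 (fully open); "gripper_force": force on a finger pad.
Only numpy, scipy, OpenCV 4.12 (cv2) and the standard library are available. Lean on these libraries where they do the work, as an engineer would, in place of code of your own. Each camera call takes 0.05 s, during which the arm holds its last target. There are 200 camera calls.

TASK

Put every circuit module from the rubber mat onto the test stage, one to a bay, each lying flat on its brass pad, centred midway between the stops and square to them. With all of them in place, press the keys one at a time and fully down for a moment: first the square one, then the round one, then the long bar. Then lay all the modules flat side by side in the wooden tray, and leave the other things on the bench alone.

Things in the scene. Friction and masses are not known exactly. Their poses are not given: they have to be found in the camera images.
- module0: circuit module: plain dark brown block, 30 mm (its x) by 44 mm (its y) by 20 mm high, with an aluminium label plate and four tiny brass studs (2 mm, not solid) on top; three or four identical modules are present and lie on the rubber mat at the start; origin at the centre of its underside, z up
- module1: circuit module: plain dark brown block, 30 mm (its x) by 44 mm (its y) by 20 mm high, with an aluminium label plate and four tiny brass studs (2 mm, not solid) on top; three or four identical modules are present and lie on the rubber mat at the start; origin at the centre of its underside, z up
- module2: circuit module: plain dark brown block, 30 mm (its x) by 44 mm (its y) by 20 mm high, with an aluminium label plate and four tiny brass studs (2 mm, not solid) on top; three or four identical modules are present and lie on the rubber mat at the start; origin at the centre of its underside, z up
- module3: circuit module: plain dark brown block, 30 mm (its x) by 44 mm (its y) by 20 mm high, with an aluminium label plate and four tiny brass studs (2 mm, not solid) on top; three or four identical modules are present and lie on the rubber mat at the start; origin at the centre of its underside, z up
- stage: fixed test stage: aluminium plate 130 mm (x) by 290 mm (y), 10 mm thick, on the bench; five parallel dark steel stops (50 mm along x, 8 mm wide, 10 mm above the plate) stand 68 mm apart (centre to centre) along y and bound four bays, each 60 mm wide; a brass contact pad (30 mm x by 44 mm y, flush) marks the middle of each bay; origin at the centre of its underside
- bay0 (a point): centre of the brass pad of one bay, on the plate's upper face; axes as the stage's: x along the stops, y across from stop to stop
- bay1 (a point): centre of the brass pad of one bay, on the plate's upper face; axes as the stage's: x along the stops, y across from stop to stop
- bay2 (a point): centre of the brass pad of one bay, on the plate's upper face; axes as the stage's: x along the stops, y across from stop to stop
- bay3 (a point): centre of the brass pad of one bay, on the plate's upper face; axes as the stage's: x along the stops, y across from stop to stop
- key_square (a joint): travel of the spring key with the square cap (28 mm square); 0 when up, 0.006 m when fully down; springs back; 2 N to start, 5 N fully down
- key_square_top (a point): centre of the top face of the square black cap, 16 mm tall, on its grey housing 60 by 64 mm, 22 mm high; moves with the key
- key_round (a joint): travel of the spring key with the round cap (30 mm across); 0 when up, 0.006 m when fully down; springs back; 2 N to start, 5 N fully down
- key_round_top (a point): centre of the top face of the round black cap, on a like housing; moves with the key
- key_bar (a joint): travel of the spring key with the long narrow cap (16 mm by 50 mm, long side along its y); 0 when up, 0.006 m when fully down; springs back; 2 N to start, 5 N fully down
- key_bar_top (a point): centre of the top face of the long narrow black cap, on a like housing; moves with the key. The three housings stand side by side, 75 mm apart, in an order that varies, on an olive panel between robot and stage
- mat: grey-green rubber mat, 190 mm (x) by 200 mm (y), 3 mm thick, fixed to the bench left or right of the stage; origin at the centre of its underside
- tray: open wooden tray, fixed, on the other side, 200 mm (x) by 160 mm (y) outside, walls 4 mm thick and 18 mm high, inner floor 4 mm above the bench (within 1 mm); origin at the centre of its underside
- pliers_a: bystander, to be left alone: pliers with black and green grips, 140 mm long
- pliers_b: bystander, to be left alone: pliers with black and green grips, 140 mm long
- handset: bystander, to be left alone: black telephone handset, 215 mm long, 54 mm high
- screwdriver: bystander, to be left alone: screwdriver lying on the bench
- tin: bystander, to be left alone: small closed steel tin, 40 mm across, 30 mm high
- battery: bystander, to be left alone: grey dry cell standing upright, 34 mm across, 60 mm high
- tape: bystander, to be left alone: roll of black tape lying flat, 68 mm across, 18 mm high

How it is judged:
By the outcome, as a careful person would: the job done as asked, in the order asked, and still so for the second after the job is handed in, with the robot touching nothing.
Of module0, module1, module2, module3 only 3 to 4 are there at a start; the rules pass over those that are not, and their reading is None.
At some moment in a run one of module0, module1, module2, module3 may be knocked a few centimetres aside while the robot is not near it.
Once in a run the grip may slacken for a moment while it holds something.
It also fails if it takes over 210 s, if anything falls off the work surface, if the arm or the gripper's body presses on something with over 40 N, if the wrist force passes 120 N, or if a joint passes its speed limit or range.

## Working session

There is one attempt and no reset: what is moved stays moved. The work goes in short steps, Python scripts to look and compute and a tool call to move; the robot and the scene stay as the last step left them, time stands still between calls to the robot, and variables do not carry over. Pictures are saved under pics/ and viewed, at most 14 in all, crops included, and the job is handed in when it is done.

Besides the shell and the picture viewer there is one more tool, called after "Request:" as a command line: name --pt "numbers of a row" for each row, then --argument value for the rest. servo_tool: Moves the arm, as the interface text tells. Shift numbers are shares of 25 mm and turn numbers shares of 8 degrees, none past 1 either way. Its arguments: {"type":"object","properties":{"grip":{"type":"array"},"xyz":{"type":"array"},"spin":{"type":"array"},"newtons":{"type":"number"}},"required":["grip","xyz","spin"]}

```bash
mkdir -p pics; ls
python3 - <<'E'
from cell import bot
import cv2
print(bot.read_state())
for n in("top","scene"):
    c=bot.read_camera(n); cv2.imwrite(f"pics/{n}0.png",c["frame"][:,:,::-1]); print(c["mtx"].tolist(),c["T"].round(4).tolist())
E
```

```text
pics
{'t': 0.0, 'joints': array([ 1.52857918e+00,  3.85569662e-01,  6.59708833e-03, -5.17125677e-04,
       -1.19403030e+00, -2.58583896e-01]), 'joint_vel': array([-2.66996743e-04, -5.92410384e-04,  1.63836583e-06, -5.07749628e-04,
       -4.31039445e-04, -7.66181261e-04]), 'effort': array([-2.10558346e-04, -3.92282939e+01,  1.88401669e+01,  4.18632299e+00,
       -4.51522123e-03, -1.06094323e-06]), 'tool_pos': array([0.18499077, 0.5963593 , 0.23019976]), 'ee_rot': array([ 3.10386257e+00, -4.70677474e-01, -3.76075615e-04]), 'contact_force': array([-0.27973596, -1.15758123, -0.65443366]), 'ft_torque': array([ 0.02792932, -0.04931238, -0.05631728]), 'gripper_force': 0.0, 'grip_width': 1.00212963826357}
[[494.353262914081, 0.0, 284.88152753318116], [0.0, 494.353262914081, 203.41009921920227], [0.0, 0.0, 1.0]] [[-0.0157, -0.9805, 0.1958, 0.4], [-0.9997, 0.0187, 0.0133, -0.0046], [-0.0167, -0.1955, -0.9806, 1.1331], [0.0, 0.0, 0.0, 1.0]]
[[463.9456584616489, 0.0, 286.5310257422144], [0.0, 463.9456584616489, 207.35397933874964], [0.0, 0.0, 1.0]] [[0.3678, 0.4942, -0.7877, 1.4761], [0.9296, -0.174, 0.3249, -0.3606], [0.0235, -0.8517, -0.5234, 0.6514], [0.0, 0.0, 0.0, 1.0]]
```

View pics/top0.png

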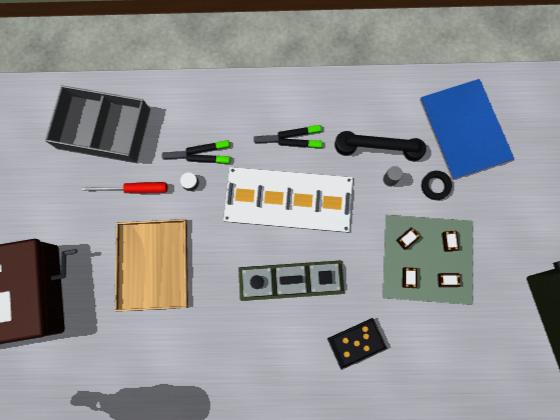

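View pics/scene0.png

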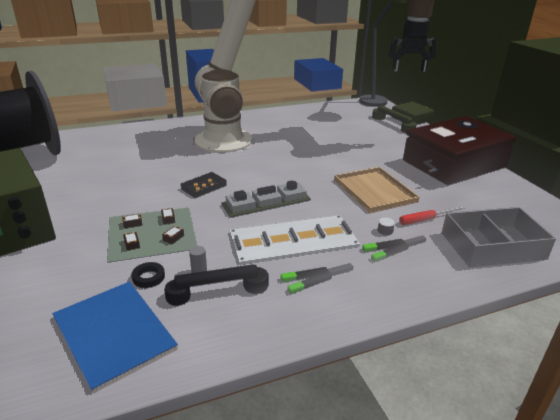

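Top view: four modules on the mat at about (409,238), (452,240), (411,277) and (450,280). The stage pads run from (245,195) to (332,202). Keys, left to right: round (257,282), bar (291,280), square (325,278). The tray is at (152,265).

```bash
cat > h.py <<'E'
import numpy as np, cv2, sys
from cell import bot
def cam(n="top"): return bot.read_camera(n)
def ray(c,px,z):
    d=c["T"][:3,:3]@np.linalg.inv(c["mtx"])@np.array([px[0],px[1],1.]); o=c["T"][:3,3]
    return (o+d*(z-o[2])/d[2])
def proj(c,p):
    q=c["T"][:3,:3].T@(np.array(p)-c["T"][:3,3]); q=c["mtx"]@q; return q[:2]/q[2]
def blobs(c,m,z,lo,hi,W=None,ang=True):
    "world centroid, long-axis angle (deg), pixel area for each blob; moments taken in the plane z"
    n,l,s,_=cv2.connectedComponentsWithStats(m.astype(np.uint8)); out=[]
    for i in range(1,n):
        if lo<=s[i,4]<=hi:
            v,u=np.nonzero(l==i); P=np.array([ray(c,(a,b),z)[:2] for a,b in zip(u,v)])
            w=np.ones(len(u)) if W is None else W[v,u]
            ce=(P*w[:,None]).sum(0)/w.sum(); C=np.cov((P-ce).T,aweights=w); e,V=np.linalg.eigh(C)
            a=np.degrees(np.arctan2(V[1,1],V[0,1]))%180
            out.append((ce,a,s[i,4],(u.mean().round(1),v.mean().round(1)),np.sqrt(e[::-1]*12)))
    return out
def labels(c,z,box=None):
    f=c["frame"].astype(int); g=f.min(2); m=g>175
    if box: k=np.zeros_like(m); k[box[1]:box[3],box[0]:box[2]]=1; m&=k
    return blobs(c,m,z,25,400)
def pads(c):
    f=c["frame"].astype(int); m=(f[:,:,0]-f[:,:,2]>110)&(f[:,:,1]>90)&(f[:,:,1]<190); k=np.zeros_like(m); k[170:230,220:360]=1
    return blobs(c,m&k,0.010,60,500)
def show(L,t=""):
    for b in L: print(t,b[0].round(4),"ang %.1f"%b[1],b[2],b[3],b[4].round(4))
def st():
    s=bot.read_state(); r=s["ee_rot"]; R=cv2.Rodrigues(r)[0]
    return s,R
def go(x,y,z,yawx=None):
    "shift in tool axes in units of 25 mm; yawx: wanted direction (deg) of tool x; the spin in units of 8 deg"
    s,R=st(); d=R.T@(np.array([x,y,z])-s["tool_pos"]); 
    print("t %.1f"%s["t"],"tcp",s["tool_pos"].round(4),"yaw %.2f"%np.degrees(np.arctan2(R[1,0],R[0,0])),"w %.3f gf %.0f"%(s["grip_width"],s["gripper_force"]),"F",s["contact_force"].round(1),"d/25mm",(d/.025).round(3), end=" ")
    if yawx is not None:
        a=np.degrees(np.arctan2(R[1,0],R[0,0])); e=(yawx-a+90)%180-90; print("spin/8deg",round(-e/8,3))
    else: print()
E
python3 - <<'E'
from h import *
c=cam(); f=c["frame"].astype(int)
show(labels(c,.023,(375,205,485,310)),"mod"); show(pads(c),"pad")
k=np.zeros(f.shape[:2],bool); k[255:305,235:350]=1
show(blobs(c,(f.max(2)<60)&k,.045,40,1500),"cap")
k[:]=0;k[210:320,105:200]=1
show(blobs(c,(f[:,:,0]-f[:,:,2]>35)&k,.004,500,99999),"tray")
k[:]=0;k[205:315,375:485]=1
show(blobs(c,(f[:,:,1]-f[:,:,0]>8)&k,.003,500,99999),"mat")
print(proj(c,(.185,.597,.23)), bot.read_state()["t"])
im=cv2.resize(c["frame"][205:315,375:485,::-1],None,fx=5,fy=5,interpolation=cv2.INTER_NEAREST); im2=cv2.resize(c["frame"][255:305,235:350,::-1],(550,240),interpolation=cv2.INTER_NEAREST)[:50*4]
cv2.imwrite("pics/c0.png",im);
E
```

```text
mod [ 0.5709 -0.2041] ang 96.3 26 (np.float64(380.0), np.float64(223.6)) [0.0223 0.0092]
mod [ 0.5567 -0.4268] ang 93.3 28 (np.float64(479.4), np.float64(228.1)) [0.0262 0.0075]
mod [ 0.5561 -0.2009] ang 88.6 38 (np.float64(378.9), np.float64(230.1)) [0.0196 0.0107]
mod [ 0.5379 -0.2664] ang 131.2 110 (np.float64(408.5), np.float64(237.6)) [0.0297 0.0187]
mod [ 0.5306 -0.3618] ang 3.6 113 (np.float64(451.4), np.float64(240.1)) [0.0292 0.0195]
mod [ 0.5343 -0.4237] ang 93.4 66 (np.float64(478.9), np.float64(238.0)) [0.0245 0.0169]
mod [ 0.4993 -0.1965] ang 99.3 34 (np.float64(378.3), np.float64(255.3)) [0.0188 0.0147]
mod [ 0.4836 -0.1959] ang 87.7 31 (np.float64(378.4), np.float64(262.4)) [0.0175 0.0106]
mod [ 0.4502 -0.264 ] ang 173.7 117 (np.float64(410.0), np.float64(277.0)) [0.0286 0.0198]
mod [ 0.4434 -0.3512] ang 88.2 107 (np.float64(449.8), np.float64(279.4)) [0.0295 0.0175]
mod [ 0.3966 -0.2657] ang 89.3 47 (np.float64(412.4), np.float64(301.7)) [0.0609 0.0036]
mod [ 0.385 -0.252] ang 90.0 188 (np.float64(406.4), np.float64(307.2)) [0.1049 0.0124]
pad [0.6463 0.1045] ang 84.3
[... 380 characters left out ...]
 np.float64(277.3)) [0.0578 0.0074]
cap [ 0.4462 -0.0355] ang 178.3 129 (np.float64(307.1), np.float64(280.1)) [0.0613 0.0158]
cap [0.4432 0.0372] ang 1.5 125 (np.float64(273.7), np.float64(282.1)) [0.0614 0.011 ]
cap [ 0.4522 -0.0748] ang 42.6 163 (np.float64(325.1), np.float64(277.0)) [0.028  0.0269]
cap [0.4444 0.0739] ang 50.5 141 (np.float64(256.9), np.float64(281.8)) [0.0258 0.0247]
cap [ 4.482e-01 -1.000e-04] ang 92.4 163 (np.float64(290.8), np.float64(279.4)) [0.0483 0.0155]
tray [0.4884 0.319 ] ang 2.5 6237 (np.float64(150.8), np.float64(265.1)) [0.2013 0.1615]
mat [ 0.4904 -0.3114] ang 82.5 6182 (np.float64(427.8), np.float64(259.4)) [0.2068 0.1952]
[-53.60564618 434.85606161] 0.15
```

View pics/c0.png

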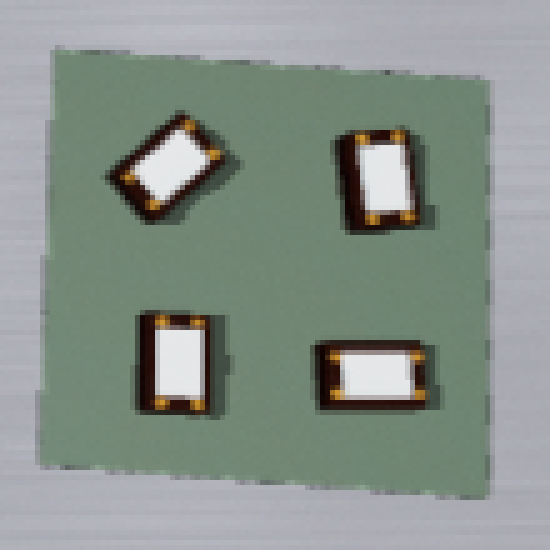

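The crop shows the four modules clear and well separated, at these full-image pixels: (408,238), (451,240), (410,277) and (450,279). Moving now.

Request:
servo_tool --grip '[-1,-1,-1,-1,-1,-1,-1,-1,-1,-1]' --pt "0.8 0.48 -0.1" --pt "0.8 0.48 -0.1" --pt "0.8 0.48 -0.1" --pt "0.8 0.48 -0.1" --pt "0.8 0.48 -0.1" --pt "0.8 0.48 -0.1" --pt "0.8 0.48 -0.1" --pt "0.8 0.48 -0.1" --pt "0.8 0.48 -0.1" --pt "0.8 0.48 -0.1" --spin '[0,0,0,0,0,0,0,0,0,0]'

```text
t: 1.15
tool_pos: [0.3418, 0.4207, 0.2569]
ee_rot: [-3.105, 0.472, -0.0]
contact_force: [0.2, -1.1, 0.3]
grip_width: 0.997
gripper_force: 0.0
```

Request:
servo_tool --grip '[-1,-1,-1,-1,-1,-1,-1,-1,-1,-1]' --pt "0.8 0.48 -0.1" --pt "0.8 0.48 -0.1" --pt "0.8 0.48 -0.1" --pt "0.8 0.48 -0.1" --pt "0.8 0.48 -0.1" --pt "0.8 0.48 -0.1" --pt "0.8 0.48 -0.1" --pt "0.8 0.48 -0.1" --pt "0.8 0.48 -0.1" --pt "0.8 0.48 -0.1" --spin '[0,0,0,0,0,0,0,0,0,0]'

```text
t: 2.15
tool_pos: [0.4965, 0.2466, 0.2818]
ee_rot: [-3.106, 0.473, -0.0]
contact_force: [-0.2, 0.4, 0.1]
grip_width: 1.003
gripper_force: 0.0
```

Request:
servo_tool --grip '[-0.3,-0.3,-0.3,-0.3,-0.3,-0.3,-0.3,-0.3,-0.3,-0.3]' --pt "0 0 0" --pt "0 0 0" --pt "0 0 0" --pt "0 0 0" --pt "0 0 0" --pt "0 0 0" --pt "0 0 0" --pt "0 0 0" --pt "0 0 0" --pt "0 0 0" --spin '[0.98,0.98,0.98,0.98,0.98,0.98,0.98,0.98,0.98,0.98]'

```text
t: 3.15
tool_pos: [0.4959, 0.2474, 0.2817]
ee_rot: [-2.101, 2.335, 0.0]
contact_force: [0.4, -0.1, -0.8]
grip_width: 0.65
gripper_force: 0.0
```

```bash
python3 -c "
from h import *
print(bot.read_state()['joints'].round(2)); go(.4434,-.3512,.15,-91.8)"
```

```text
[ 0.76  0.23 -0.08 -0.   -1.25 -0.86]
t 3.1 tcp [0.4959 0.2474 0.2817] yaw -96.03 w 0.650 gf 0 F [ 0.4 -0.1 -0.8] d/25mm [24.033 -0.426  5.263] spin/8deg -0.529
```

Request:
servo_tool --grip '[-0.3,-0.3,-0.3,-0.3,-0.3,-0.3,-0.3,-0.3,-0.3,-0.3]' --pt "1 0 0" --pt "1 0 0" --pt "1 0 0" --pt "1 0 0" --pt "1 0 0" --pt "1 0 0" --pt "1 0 0" --pt "1 0 0" --pt "1 0 0" --pt "1 0 0" --spin '[0,0,0,0,0,0,0,0,0,0]'

```text
t: 4.15
tool_pos: [0.4704, -0.002, 0.2817]
ee_rot: [-2.108, 2.329, -0.0]
contact_force: [1.1, -0.2, -0.4]
grip_width: 0.651
gripper_force: 0.0
```

Request:
servo_tool --grip '[-0.3,-0.3,-0.3,-0.3,-0.3,-0.3,-0.3,-0.3,-0.3,-0.3]' --pt "1 0 0" --pt "1 0 0" --pt "1 0 0" --pt "1 0 0" --pt "1 0 0" --pt "1 0 0" --pt "1 0 0" --pt "1 0 0" --pt "1 0 0" --pt "1 0 0" --spin '[0,0,0,0,0,0,0,0,0,0]'

```text
t: 5.15
tool_pos: [0.4453, -0.2502, 0.2817]
ee_rot: [-2.108, 2.329, -0.001]
contact_force: [-0.1, -0.1, 0.2]
grip_width: 0.655
gripper_force: 0.0
```

Request:
servo_tool --grip '[-0.3,-0.3,-0.3,-0.3,-0.3,-0.3,-0.3,-0.3,-0.3,-0.3]' --pt "1 0 0" --pt "1 0 0" --pt "1 0 0" --pt "1 -0.4 0" --pt "0 0 0.9" --pt "0 0 0.9" --pt "0 0 0.9" --pt "0 0 0.9" --pt "0 0 0.9" --pt "0 0 0.8" --spin '[0,0,0,0,-0.53,0,0,0,0,0]'

```text
t: 6.15
tool_pos: [0.4453, -0.3495, 0.1482]
ee_rot: [2.193, -2.25, -0.0]
contact_force: [-0.7, 0.4, -0.5]
grip_width: 0.649
gripper_force: 0.0
```

```bash
python3 -c "
from h import *
go(.4434,-.3512,.007,-91.8)
c=cam('scene'); cv2.imwrite('pics/s1.png',cv2.resize(c['frame'][120:290,60:290,::-1],None,fx=3,fy=3))
print(proj(c,bot.read_state()['tool_pos']))"
```

```text
t 6.2 tcp [ 0.4453 -0.3495  0.1482] yaw -91.47 w 0.649 gf 0 F [-0.7  0.4 -0.5] d/25mm [0.072 0.073 5.648] spin/8deg 0.041
[123.58395674 172.6877334 ]
```

View pics/s1.png

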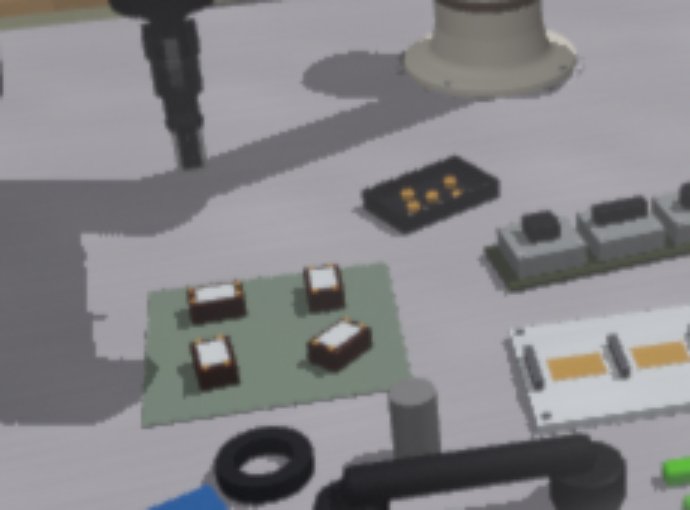

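The gripper hangs in line above module D, which is at crop (215,295). Descend and grasp.

Request:
servo_tool --grip '[-0.3,-0.3,-0.3,-0.3,-0.3,-0.3,-0.3,-0.3,-0.3,-0.3]' --pt "0.07 0.07 0.8" --pt "0 0 0.8" --pt "0 0 0.8" --pt "0 0 0.8" --pt "0 0 0.8" --pt "0 0 0.6" --pt "0 0 0.5" --pt "0 0 0.3" --pt "0 0 0.25" --pt "0 0 0" --spin '[0,0,0,0,0,0,0,0,0,0]'

```text
t: 7.2
tool_pos: [0.445, -0.3506, 0.0073]
ee_rot: [2.194, -2.248, -0.001]
contact_force: [-0.6, 0.6, 0.4]
grip_width: 0.648
gripper_force: 0.0
```

Request:
servo_tool --grip '[0.2,0.4,0.6,0.8,1,1,1,1,1,1]' --pt "0 0 0" --pt "0 0 0" --pt "0 0 0" --pt "0 0 0" --pt "0 0 0" --pt "0 0 0" --pt "0 0 0" --pt "0 0 0" --pt "0 0 0" --pt "0 0 0" --spin '[0,0,0,0,0,0,0,0,0,0]' --newtons 40

```text
t: 8.2
tool_pos: [0.446, -0.3509, 0.0084]
ee_rot: [-2.194, 2.247, -0.003]
contact_force: [-1.2, 0.7, 6.9]
grip_width: 0.343
gripper_force: 40.3
```

Request:
servo_tool --grip '[1,1,1,1,1,1,1,1,1,1]' --pt "0 0 -0.2" --pt "0 0 -0.4" --pt "0 0 -0.6" --pt "0 0 -0.7" --pt "0 0 -0.7" --pt "0 0 -0.7" --pt "0 0 -0.7" --pt "0 0 -0.5" --pt "0 0 -0.3" --pt "0 0 0" --spin '[0,0,0,0,0,0,0,0,0,0]'

```text
t: 9.2
tool_pos: [0.4457, -0.3508, 0.1286]
ee_rot: [-2.194, 2.248, -0.003]
contact_force: [-0.4, 0.2, 0.3]
grip_width: 0.342
gripper_force: 39.6
```

```bash
python3 -c "
from h import *
go(.6251,-.0982,.12,-96)
c=cam('scene'); cv2.imwrite('pics/s2.png',cv2.resize(c['frame'][120:290,60:290,::-1],None,fx=3,fy=3))"
```

```text
t 9.2 tcp [ 0.4457 -0.3508  0.1286] yaw -91.39 w 0.342 gf 40 F [-0.4  0.2  0.3] d/25mm [-10.275  -6.926   0.349] spin/8deg 0.576
```

View pics/s2.png

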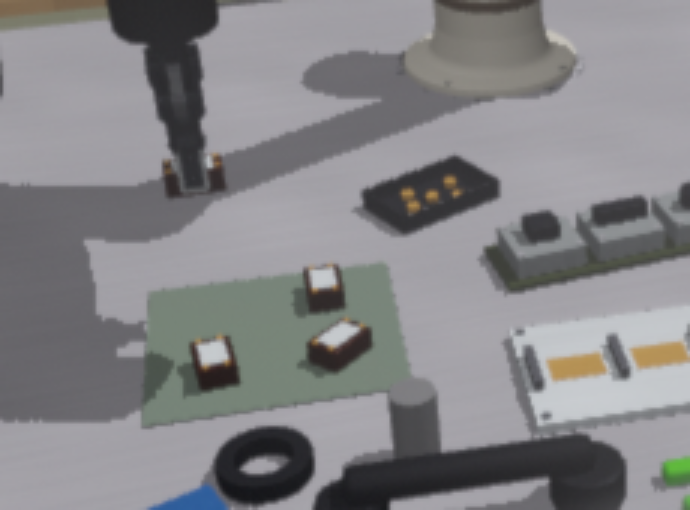

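The module is held level, at crop (195,175). Carry it to the nearest bay.

Request:
servo_tool --grip '[1,1,1,1,1,1,1,1,1,1]' --pt "-0.5 -0.34 0" --pt "-0.9 -0.6 0" --pt "-0.9 -0.6 0" --pt "-0.9 -0.6 0" --pt "-0.9 -0.6 0" --pt "-0.9 -0.6 0" --pt "-0.9 -0.6 0" --pt "-0.9 -0.6 0" --pt "-0.9 -0.6 0" --pt "-0.9 -0.6 0" --spin '[0,0,0,0,0,0,0,0,0,0]'

```text
t: 10.25
tool_pos: [0.5942, -0.1373, 0.1263]
ee_rot: [2.194, -2.247, -0.003]
contact_force: [0.4, -1.1, 0.1]
grip_width: 0.338
gripper_force: 39.6
```

Request:
servo_tool --grip '[1,1,1,1,1,1,1,1]' --pt "-0.9 -0.6 0" --pt "-0.78 -0.59 0" --pt "0 0 0" --pt "0 0 0.8" --pt "0 0 0.8" --pt "0 0 0.8" --pt "0 0 0" --pt "0 0 0" --spin '[0,0,0.58,0,0,0,0,0]'

```text
t: 11.05
tool_pos: [0.6246, -0.0974, 0.0669]
ee_rot: [2.101, -2.333, -0.001]
contact_force: [0.4, 0.7, -0.2]
grip_width: 0.34
gripper_force: 39.7
```

```bash
python3 -c "
from h import *
c=cam()
show(labels(c,.0846-.0084+.003-.003+.0,(220,170,360,235)),'lab')
print(bot.read_state()['tool_pos'])
go(.6251,-.0982,.016,-96)"
```

```text
lab [0.6813 0.0301] ang 29.1 30 (np.float64(275.2), np.float64(172.4)) [0.0171 0.0099]
lab [0.588  0.1473] ang 177.4 148 (np.float64(221.8), np.float64(215.0)) [0.0735 0.0103]
[ 0.62530349 -0.09754841  0.06787895]
t 11.1 tcp [ 0.6253 -0.0975  0.0679] yaw -95.99 w 0.341 gf 40 F [-0.6 -0.8 -0.7] d/25mm [0.026 0.006 2.075] spin/8deg 0.001
```

Request:
servo_tool --grip '[1,1,1,1,1,1,1]' --pt "0.02 0 0.6" --pt "0 0 0.6" --pt "0 0 0.4" --pt "0 0 0.25" --pt "0 0 0.15" --pt "0 0 0.08" --pt "0 0 0" --spin '[0,0,0,0,0,0,0]'

```text
t: 11.8
tool_pos: [0.6249, -0.0984, 0.0158]
ee_rot: [-2.101, 2.335, -0.001]
contact_force: [-0.5, -0.2, -1.3]
grip_width: 0.342
gripper_force: 46.2
```

Request:
servo_tool --grip '[0.3,0.25,0.2,0,-0.2,-0.3,-0.3,-0.3,-0.3,-0.3]' --pt "0 0 0" --pt "0 0 0" --pt "0 0 0" --pt "0 0 0" --pt "0 0 0" --pt "0 0 -0.2" --pt "0 0 -0.5" --pt "0 0 -0.8" --pt "0 0 -0.8" --pt "0 0 -0.8" --spin '[0,0,0,0,0,0,0,0,0,0]'

```text
t: 12.8
tool_pos: [0.625, -0.0985, 0.0951]
ee_rot: [-2.101, 2.335, -0.001]
contact_force: [0.3, 0.4, -1.0]
grip_width: 0.653
gripper_force: 0.0
```

Request:
servo_tool --grip '[-0.3,-0.3,-0.3,-0.3,-0.3,-0.3,-0.3,-0.3]' --pt "0 0 -0.8" --pt "0 0 -0.8" --pt "1 0 0" --pt "1 0 0" --pt "1 0 0" --pt "1 0 0" --pt "1 0 0" --pt "1 0 0" --spin '[0,0,0,0,0,0,0,0]'

```text
t: 13.6
tool_pos: [0.609, -0.2486, 0.1345]
ee_rot: [-2.101, 2.334, -0.002]
contact_force: [0.2, -0.0, -1.0]
grip_width: 0.651
gripper_force: 0.0
```

```bash
python3 -c "
from h import *
c=cam()
show(labels(c,.030,(318,185,348,220)),'lab');show(labels(c,.023,(385,215,470,295)),'mat');show(pads(c))
cv2.imwrite('pics/t3.png',cv2.resize(c['frame'][160:310,220:480,::-1],None,fx=3,fy=3,interpolation=cv2.INTER_NEAREST))
go(.4502,-.264,.15,173.7)"
```

```text
mat [ 0.5379 -0.2664] ang 131.2 110 (np.float64(408.5), np.float64(237.6)) [0.0297 0.0187]
mat [ 0.4502 -0.264 ] ang 173.7 117 (np.float64(410.0), np.float64(277.0)) [0.0286 0.0198]
 [0.6463 0.1045] ang 84.3 215 (np.float64(244.5), np.float64(194.9)) [0.0413 0.0287]
 [0.6396 0.037 ] ang 82.8 215 (np.float64(273.4), np.float64(197.1)) [0.0414 0.0285]
 [ 0.6319 -0.0307] ang 83.5 218 (np.float64(302.7), np.float64(199.8)) [0.0415 0.0289]
t 13.7 tcp [ 0.6084 -0.2519  0.1344] yaw -96.20 w 0.649 gf 0 F [ 1.6 -1.5  0.3] d/25mm [ 1.165  6.238 -0.633] spin/8deg -11.237
```

View pics/t3.png

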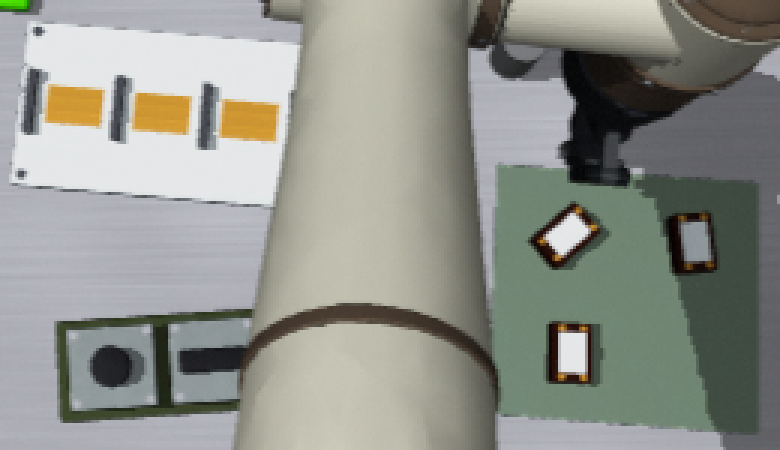

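The arm hides the placed module. The mat modules are unmoved: crop (568,235), (693,242) and (571,352). Go on to module C and check bay D from there.

Request:
servo_tool --grip '[-0.3,-0.3,-0.3,-0.3,-0.3,-0.3,-0.3,-0.3]' --pt "0.15 0.78 0" --pt "0.15 0.78 0" --pt "0.15 0.78 0" --pt "0.15 0.78 0" --pt "0.15 0.78 0" --pt "0.15 0.78 0" --pt "0.15 0.78 0" --pt "0.15 0.78 0" --spin '[-0.9,-0.9,-0.9,-0.9,-0.9,-0.9,-0.9,-0.9]'

```text
t: 14.45
tool_pos: [0.4766, -0.3242, 0.1344]
ee_rot: [2.969, -1.026, 0.002]
contact_force: [-0.2, -0.1, 1.1]
grip_width: 0.647
gripper_force: 0.0
```

```bash
python3 -c "
from h import *
c=cam()
show(labels(c,.030,(318,185,348,220)),'lab')
go(.4502,-.264,.12,173.7)"
```

```text
lab [ 0.6507 -0.1004] ang 88.2 280 (np.float64(333.1), np.float64(189.4)) [0.0662 0.0252]
lab [ 0.625  -0.0991] ang 88.0 105 (np.float64(333.0), np.float64(200.5)) [0.0297 0.0188]
lab [ 0.5928 -0.0949] ang 85.9 292 (np.float64(331.6), np.float64(214.4)) [0.0632 0.0243]
t 14.5 tcp [ 0.4751 -0.3259  0.1343] yaw -38.03 w 0.647 gf 0 F [ 0.5 -0.5  0.6] d/25mm [-2.312 -1.337  0.572] spin/8deg -3.966
```

Request:
servo_tool --grip '[-0.3,-0.3,-0.3,-0.3,-0.3,-0.3,-0.3,-0.3,-0.3]' --pt "-0.77 -0.44 0" --pt "-0.77 -0.44 0" --pt "-0.77 -0.45 0" --pt "0 0 0.57" --pt "0 0 0" --pt "0 0 0" --pt "0 0 0" --pt "0 0 0" --pt "0 0 0" --spin '[0,0,0,-0.99,-0.99,-0.99,-0.99,0,0]'

```text
t: 15.4
tool_pos: [0.4528, -0.2618, 0.1195]
ee_rot: [3.136, -0.19, 0.002]
contact_force: [-0.3, 0.8, -0.9]
grip_width: 0.652
gripper_force: 0.0
```

```bash
cat >> h.py <<'E'
def rect(c,z,box,dark=75):
    "minAreaRect-like fit by a soft label mask, upsampled"
    x0,y0,x1,y1=box; g=c["frame"][y0:y1,x0:x1].min(2); k=8
    G=cv2.resize(g,None,fx=k,fy=k,interpolation=cv2.INTER_CUBIC); hi=np.percentile(g,97); 
    n,l,s,_=cv2.connectedComponentsWithStats((G>(hi+30)/2).astype(np.uint8))
    for i in range(1,n):
        if 60*k*k<s[i,4]<170*k*k:
            cn=max(cv2.findContours((l==i).astype(np.uint8),0,1)[0],key=len)[:,0]
            P=np.array([ray(c,((a+.5)/k-.5+x0,(b+.5)/k-.5+y0),z)[:2] for a,b in cn],np.float32)
            r=cv2.minAreaRect(P*1000); q=cv2.boxPoints(r); e=q[1]-q[0],q[2]-q[1]; e=max(e,key=np.linalg.norm)
            print("rect",np.round(r[0],1),"ang %.1f"%(np.degrees(np.arctan2(e[1],e[0]))%180),np.round(r[1],1))
E
python3 -c "
from h import *
go(.4502,-.264,.010,173.7)
c=cam()
rect(c,.03,(325,192,342,209)); rect(c,.023,(395,224,424,252)); rect(c,.023,(438,226,466,254))"
```

```text
t 15.4 tcp [ 0.4528 -0.2618  0.1195] yaw -6.94 w 0.652 gf 0 F [-0.3  0.8 -0.9] d/25mm [-0.098  0.098  4.379] spin/8deg -0.079
rect [624.8 -99.4] ang 83.4 [31.2 20.4]
rect [ 538.8 -240.6] ang 176.6 [11.  63.6]
```

Request:
servo_tool --grip '[-0.3,-0.3,-0.3,-0.3,-0.3,-0.3,-0.3,-0.3,-0.3,-0.3]' --pt "-0.1 0.1 0.7" --pt "0 0 0.8" --pt "0 0 0.8" --pt "0 0 0.8" --pt "0 0 0.5" --pt "0 0 0.4" --pt "0 0 0.25" --pt "0 0 0.12" --pt "0 0 0" --pt "0 0 0" --spin '[0,0,0,0,0,0,0,0,0,0]'

```text
t: 16.45
tool_pos: [0.4502, -0.2642, 0.0101]
ee_rot: [3.136, -0.185, 0.002]
contact_force: [-0.4, 0.0, -0.4]
grip_width: 0.648
gripper_force: 0.0
```

Request:
servo_tool --grip '[0.2,0.4,0.6,0.8,1,1,1,1]' --pt "0 0 0" --pt "0 0 0" --pt "0 0 0" --pt "0 0 0" --pt "0 0 0" --pt "0 0 0" --pt "0 0 0" --pt "0 0 0" --spin '[0,0,0,0,0,0,0,0]' --newtons 40

```text
t: 17.25
tool_pos: [0.4503, -0.2643, 0.0103]
ee_rot: [3.136, -0.185, 0.002]
contact_force: [-1.2, 0.8, 5.9]
grip_width: 0.344
gripper_force: 40.1
```

Request:
servo_tool --grip '[1,1,1,1,1,1,1,1,1,1]' --pt "0 0 -0.2" --pt "0 0 -0.4" --pt "0 0 -0.6" --pt "0 0 -0.7" --pt "0 0 -0.7" --pt "0 0 -0.7" --pt "0 0 -0.7" --pt "0 0 -0.5" --pt "0 0 -0.3" --pt "0 0 0" --spin '[0,0,0,0,0,0,0,0,0,0]'

```text
t: 18.25
tool_pos: [0.4502, -0.2642, 0.1308]
ee_rot: [3.136, -0.185, 0.004]
contact_force: [-0.1, 0.3, -0.6]
grip_width: 0.338
gripper_force: 39.4
```

```bash
python3 -c "
from h import *
go(.6319,-.0307,.07,-96)"
```

```text
t 18.2 tcp [ 0.4502 -0.2642  0.1308] yaw -6.75 w 0.338 gf 39 F [-0.1  0.3 -0.6] d/25mm [  6.113 -10.131   2.443] spin/8deg 11.156
```

Request:
servo_tool --grip '[1,1,1,1,1,1,1,1,1,1]' --pt "0.3 -0.5 0" --pt "0.5 -0.9 0" --pt "0.6 -0.9 0" --pt "0.6 -0.95 0" --pt "0.6 -0.95 0" --pt "0.6 -0.95 0" --pt "0.6 -0.95 0" --pt "0.6 -0.95 0" --pt "0.6 -0.95 0" --pt "0.6 -0.95 0" --spin '[0,0,0,0,0,0,0,0,0,0]'

```text
t: 19.25
tool_pos: [0.6153, -0.0566, 0.1282]
ee_rot: [3.136, -0.184, -0.004]
contact_force: [-0.3, -0.4, 0.5]
grip_width: 0.34
gripper_force: 39.4
```

Request:
servo_tool --grip '[1,1,1,1,1,1,1,1,1,1]' --pt "0.5 -0.9 0" --pt "0 -0.28 0" --pt "0 0 0" --pt "0 0 0" --pt "0 0 0" --pt "0 0 0" --pt "0 0 0" --pt "0 0 0" --pt "0 0 0" --pt "0 0 0" --spin '[0,0,0.98,0.98,0.98,0.98,0.98,0.98,0.98,0.98]'

```text
t: 20.25
tool_pos: [0.63, -0.0304, 0.1285]
ee_rot: [2.575, -1.797, -0.003]
contact_force: [-0.8, 0.2, -1.2]
grip_width: 0.344
gripper_force: 39.5
```

Request:
servo_tool --grip '[1,1,1,1,1,1,1,1]' --pt "0 0 0" --pt "0 0 0" --pt "0 0 0" --pt "0 0 0" --pt "0 0 0.8" --pt "0 0 0.8" --pt "0 0 0.8" --pt "0 0 0" --spin '[0.98,0.98,0.98,0.38,0,0,0,0]'

```text
t: 21.05
tool_pos: [0.6277, -0.0307, 0.0656]
ee_rot: [2.096, -2.331, -0.008]
contact_force: [-0.8, 0.4, -1.3]
grip_width: 0.337
gripper_force: 39.4
```

```bash
python3 -c "
from h import *
go(.6319,-.0307,.0178,-96)"
```

```text
t 21.1 tcp [ 0.6277 -0.0307  0.0656] yaw -96.09 w 0.337 gf 39 F [-0.8  0.4 -1.3] d/25mm [-0.02  -0.182  1.911] spin/8deg -0.011
```

Request:
servo_tool --grip '[1,1,1,1]' --pt "0 -0.18 0.5" --pt "0 0 0.5" --pt "0 0 0.3" --pt "0 0 0" --spin '[0,0,0,0]'

```text
t: 21.45
tool_pos: [0.6345, -0.0312, 0.0356]
ee_rot: [2.099, -2.334, -0.003]
contact_force: [-0.0, -0.7, -1.3]
grip_width: 0.34
gripper_force: 39.4
```

```bash
python3 -c "
from h import *
go(.6319,-.0307,.0178,-96)"
```

```text
t 21.4 tcp [ 0.6345 -0.0312  0.0356] yaw -96.06 w 0.340 gf 39 F [-0.  -0.7 -1.3] d/25mm [-0.008  0.103  0.711] spin/8deg -0.007
```

Request:
servo_tool --grip '[1,1,1,1,1,1]' --pt "0 0.1 0.3" --pt "0 0 0.2" --pt "0 0 0.1" --pt "0 0 0" --pt "0 0 0" --pt "0 0 0" --spin '[0,0,0,0,0,0]'

```text
t: 22.05
tool_pos: [0.6333, -0.0307, 0.0224]
ee_rot: [-2.101, 2.335, -0.001]
contact_force: [-0.3, -0.5, -0.4]
grip_width: 0.342
gripper_force: 39.4
```

```bash
python3 -c "
from h import *
go(.6319,-.0307,.0178,-96)"
```

```text
t 22.1 tcp [ 0.6333 -0.0307  0.0224] yaw -96.03 w 0.342 gf 39 F [-0.3 -0.5 -0.4] d/25mm [0.005 0.055 0.186] spin/8deg -0.004
```

Request:
servo_tool --grip '[1,1,1,1]' --pt "0 0.05 0.1" --pt "0 0 0.08" --pt "0 0 0" --pt "0 0 0" --spin '[0,0,0,0]'

```text
t: 22.45
tool_pos: [0.6316, -0.0306, 0.0174]
ee_rot: [2.101, -2.335, -0.0]
contact_force: [-0.6, -0.7, -0.3]
grip_width: 0.338
gripper_force: 39.5
```

Request:
servo_tool --grip '[0.3,0.25,0.2,0,-0.2,-0.3,-0.3,-0.3,-0.3,-0.3]' --pt "0 0 0" --pt "0 0 0" --pt "0 0 0" --pt "0 0 0" --pt "0 0 0" --pt "0 0 -0.2" --pt "0 0 -0.5" --pt "0 0 -0.8" --pt "0 0 -0.8" --pt "0 0 -0.8" --spin '[0,0,0,0,0,0,0,0,0,0]'

```text
t: 23.45
tool_pos: [0.632, -0.0306, 0.0971]
ee_rot: [-2.101, 2.334, -0.001]
contact_force: [-0.4, 0.9, -0.7]
grip_width: 0.65
gripper_force: 0.0
```

Request:
servo_tool --grip '[-0.3,-0.3,-0.3,-0.3,-0.3,-0.3,-0.3,-0.3,-0.3,-0.3]' --pt "0 0 -0.8" --pt "0.7 0.4 -0.8" --pt "1 0.4 0" --pt "1 0.4 0" --pt "1 0.4 0" --pt "1 0.4 0" --pt "1 0.4 0" --pt "1 0.4 0" --pt "0.9 0.4 0" --pt "0 0 0" --spin '[0,0,0,0,0,0,0,0,0,0]'

```text
t: 24.45
tool_pos: [0.5309, -0.2131, 0.1363]
ee_rot: [-2.097, 2.338, -0.001]
contact_force: [-0.0, -0.2, 0.0]
grip_width: 0.649
gripper_force: 0.0
```

```bash
python3 -c "
from h import *
c=cam()
show(labels(c,.030,(318,185,348,220)),'D');rect(c,.03,(325,192,342,209))
show(labels(c,.030,(295,185,313,220)),'C');rect(c,.03,(295,190,313,209))
show(labels(c,.023,(385,215,470,295)),'mat')
go(.5379,-.2664,.12,131.2)"
```

```text
D [ 0.6319 -0.075 ] ang 168.3 280 (np.float64(322.3), np.float64(197.7)) [0.0743 0.0224]
D [ 0.6515 -0.1248] ang 31.8 72 (np.float64(343.8), np.float64(188.9)) [0.0295 0.0159]
mat [ 0.5798 -0.256 ] ang 85.4 322 (np.float64(402.7), np.float64(219.3)) [0.0783 0.0216]
t 24.5 tcp [ 0.5318 -0.2122  0.1363] yaw -96.15 w 0.652 gf 0 F [ 0.3 -0.2  0.9] d/25mm [ 2.13  -0.473  0.652] spin/8deg -5.919
```

Request:
servo_tool --grip '[-0.3,-0.3,-0.3,-0.3,-0.3,-0.3,-0.3,-0.3,-0.3,-0.3]' --pt "0.7 -0.15 0" --pt "0.7 -0.15 0" --pt "0.73 -0.17 0" --pt "0 0 0.2" --pt "0 0 0" --pt "0 0 0" --pt "0 0 0" --pt "0 0 0" --pt "0 0 0" --pt "0 0 0" --spin '[0,0,-0.98,-0.98,-0.98,-0.98,-0.98,-0.98,0,0]'

```text
t: 25.5
tool_pos: [0.5389, -0.2648, 0.1305]
ee_rot: [-2.857, 1.305, -0.001]
contact_force: [0.2, -0.1, -0.0]
grip_width: 0.648
gripper_force: 0.0
```

```bash
python3 -c "
from h import *
c=cam()
show(labels(c,.030,(318,185,348,220)),'D');rect(c,.03,(325,192,342,209))
show(labels(c,.030,(295,185,313,220)),'C');rect(c,.03,(295,190,313,209))
c=cam('scene')
show(labels(c,.023,(105,210,200,260)),'mat')
go(.5379,-.2664,.01,131.2)"
```

```text
D [ 0.6491 -0.0956] ang 129.3 151 (np.float64(331.1), np.float64(190.2)) [0.0345 0.0242]
D [ 0.5939 -0.0805] ang 99.4 158 (np.float64(325.2), np.float64(214.1)) [0.0329 0.0251]
C [ 0.6551 -0.0333] ang 86.8 130 (np.float64(303.7), np.float64(188.1)) [0.0418 0.017 ]
C [ 0.6311 -0.0313] ang 87.1 104 (np.float64(303.1), np.float64(198.4)) [0.0288 0.019 ]
C [ 0.5973 -0.0312] ang 86.1 233 (np.float64(303.4), np.float64(213.0)) [0.0407 0.0298]
rect [631.6 -32.2] ang 86.3 [31.2 20.5]
mat [ 0.54   -0.2647] ang 127.5 51 (np.float64(172.4), np.float64(231.0)) [0.028  0.0176]
t 25.6 tcp [ 0.5386 -0.265   0.1303] yaw -49.07 w 0.651 gf 0 F [ 0.2  1.2 -0.7] d/25mm [0.022 0.059 4.812] spin/8deg -0.034
```

Request:
servo_tool --grip '[-0.3,-0.3,-0.3,-0.3,-0.3,-0.3,-0.3,-0.3,-0.3,-0.3]' --pt "0 0 0.8" --pt "0 0 0.8" --pt "0 0 0.8" --pt "0 0 0.8" --pt "0 0 0.7" --pt "0 0 0.5" --pt "0 0 0.3" --pt "0 0 0.11" --pt "0 0 0" --pt "0 0 0" --spin '[0,0,0,0,0,0,0,0,0,0]'

```text
t: 26.6
tool_pos: [0.5389, -0.2655, 0.0106]
ee_rot: [-2.859, 1.302, -0.002]
contact_force: [0.1, 0.4, 1.1]
grip_width: 0.651
gripper_force: 0.0
```

Request:
servo_tool --grip '[0.2,0.4,0.6,0.8,1,1,1,1]' --pt "0 0 0" --pt "0 0 0" --pt "0 0 0" --pt "0 0 0" --pt "0 0 0" --pt "0 0 0" --pt "0 0 0" --pt "0 0 0" --spin '[0,0,0,0,0,0,0,0]' --newtons 40

```text
t: 27.4
tool_pos: [0.5389, -0.2655, 0.0107]
ee_rot: [-2.859, 1.302, -0.003]
contact_force: [-0.2, 1.1, 5.9]
grip_width: 0.339
gripper_force: 40.0
```

Request:
servo_tool --grip '[1,1,1,1,1,1,1,1,1,1]' --pt "0 0 -0.2" --pt "0 0 -0.4" --pt "0 0 -0.6" --pt "0 0 -0.7" --pt "0 0 -0.7" --pt "0 0 -0.7" --pt "0 0 -0.7" --pt "0 0 -0.5" --pt "0 0 -0.3" --pt "0 0 0" --spin '[0,0,0,0,0,0,0,0,0,0]'

```text
t: 28.4
tool_pos: [0.5387, -0.2655, 0.1309]
ee_rot: [-2.858, 1.303, -0.003]
contact_force: [0.1, 0.3, -0.5]
grip_width: 0.341
gripper_force: 39.3
```

Request:
servo_tool --grip '[1,1,1,1,1,1,1,1]' --pt "0 0 0" --pt "0 0 0" --pt "0 0 0" --pt "0 0 0" --pt "0 0 0" --pt "0 0 0" --pt "0 0 0" --pt "0 0 0" --spin '[0.97,0.97,0.97,0.97,0.97,0.97,0,0]'

```text
t: 29.2
tool_pos: [0.5378, -0.2652, 0.129]
ee_rot: [2.114, -2.323, -0.002]
contact_force: [0.2, -0.8, -0.4]
grip_width: 0.337
gripper_force: 39.3
```

```bash
python3 -c "
from h import *
go(.6396,.037,.07,-96)"
```

```text
t 29.2 tcp [ 0.5378 -0.2652  0.129 ] yaw -95.40 w 0.337 gf 39 F [ 0.2 -0.8 -0.4] d/25mm [-12.418  -2.919   2.359] spin/8deg 0.075
```

Request:
servo_tool --grip '[1,1,1,1,1,1,1,1,1,1]' --pt "-0.6 -0.12 0" --pt "-0.9 -0.2 0" --pt "-1 -0.25 0" --pt "-1 -0.25 0" --pt "-1 -0.25 0" --pt "-1 -0.25 0" --pt "-1 -0.25 0" --pt "-1 -0.25 0" --pt "-1 -0.25 0" --pt "-1 -0.25 0" --spin '[0,0,0,0,0,0,0,0,0,0]'

```text
t: 30.2
tool_pos: [0.6191, -0.0327, 0.1297]
ee_rot: [2.114, -2.324, -0.0]
contact_force: [-0.2, -0.3, 0.1]
grip_width: 0.337
gripper_force: 39.3
```

Request:
servo_tool --grip '[1,1,1,1,1,1,1,1,1,1]' --pt "-1 -0.25 0" --pt "-1 -0.25 0" --pt "-0.6 -0.1 0" --pt "-0.32 0 0.5" --pt "0 0 0.8" --pt "0 0 0.8" --pt "0 0 0.8" --pt "0 0 0.5" --pt "0 0 0" --pt "0 0 0" --spin '[0,0,0,0.075,0,0,0,0,0,0]'

```text
t: 31.2
tool_pos: [0.6411, 0.0364, 0.0449]
ee_rot: [2.099, -2.337, 0.0]
contact_force: [0.1, -0.4, 0.3]
grip_width: 0.339
gripper_force: 39.3
```

Request:
servo_tool --grip '[1,1,1]' --pt "0 0 0" --pt "0 0 0" --pt "0 0 0" --spin '[0,0,0]'

```text
t: 31.5
tool_pos: [0.6414, 0.0367, 0.0457]
ee_rot: [-2.098, 2.336, -0.001]
contact_force: [0.4, 0.5, -0.8]
grip_width: 0.341
gripper_force: 39.3
```

```bash
python3 -c "
from h import *
go(.6396,.037,.0181,-96)"
```

```text
t 31.5 tcp [0.6414 0.0367 0.0457] yaw -96.15 w 0.341 gf 39 F [ 0.4  0.5 -0.8] d/25mm [-0.002  0.074  1.104] spin/8deg -0.019
```

Request:
servo_tool --grip '[1,1,1,1,1,1]' --pt "0 0.08 0.4" --pt "0 0 0.4" --pt "0 0 0.2" --pt "0 0 0.1" --pt "0 0 0" --pt "0 0 0" --spin '[0,0,0,0,0,0]'

```text
t: 32.1
tool_pos: [0.6381, 0.0366, 0.0177]
ee_rot: [2.098, -2.335, -0.001]
contact_force: [-3.5, -1.0, 5.6]
grip_width: 0.344
gripper_force: 39.4
```

Request:
servo_tool --grip '[0.3,0.25,0.2,0,-0.2,-0.3,-0.3,-0.3,-0.3,-0.3]' --pt "0 0 0" --pt "0 0 0" --pt "0 0 0" --pt "0 0 0" --pt "0 0 0" --pt "0 0 -0.2" --pt "0 0 -0.5" --pt "0 0 -0.8" --pt "0 0 -0.8" --pt "0 0 -0.8" --spin '[0,0,0,0,0,0,0,0,0,0]'

```text
t: 33.1
tool_pos: [0.6393, 0.0369, 0.0969]
ee_rot: [-2.098, 2.336, -0.001]
contact_force: [-0.4, -0.1, -0.2]
grip_width: 0.649
gripper_force: 0.0
```

Request:
servo_tool --grip '[-0.3,-0.3,-0.3,-0.3,-0.3,-0.3,-0.3,-0.3,-0.3,-0.3]' --pt "0 0 -0.8" --pt "0.7 0.2 -0.8" --pt "1 0.2 0" --pt "1 0.2 0" --pt "1 0.2 0" --pt "1 0.2 0" --pt "1 0.2 0" --pt "1 0.2 0" --pt "1 0.2 0" --pt "1 0.2 0" --spin '[0,0,0,0,0,0,0,0,0,0]'

```text
t: 34.1
tool_pos: [0.5708, -0.1756, 0.1363]
ee_rot: [-2.098, 2.336, -0.002]
contact_force: [0.3, 0.4, -0.5]
grip_width: 0.653
gripper_force: 0.0
```

```bash
python3 -c "
from h import *
c=cam()
show(labels(c,.030,(267,185,283,205)),'A');rect(c,.03,(265,188,283,206))
show(labels(c,.023,(385,215,470,295)),'mat');rect(c,.023,(440,226,466,254))
c=cam('scene')
show(labels(c,.023,(105,210,200,260)),'mat')
go(.5306,-.3618,.12,3.6)"
```

```text
A [0.6511 0.0438] ang 163.3 94 (np.float64(270.1), np.float64(190.5)) [0.0335 0.0165]
A [0.643 0.021] ang 1.4 92 (np.float64(280.1), np.float64(193.7)) [0.043  0.0117]
mat [ 0.5227 -0.3622] ang 86.6 52 (np.float64(451.8), np.float64(243.6)) [0.0195 0.0133]
rect [ 529.8 -361.5] ang 6.4 [29.7 20.7]
t 34.2 tcp [ 0.5701 -0.1769  0.1361] yaw -96.35 w 0.653 gf 0 F [-0.   0.4 -0.1] d/25mm [7.525 0.755 0.643] spin/8deg 10.007
```

Request:
servo_tool --grip '[-0.3,-0.3,-0.3,-0.3,-0.3,-0.3,-0.3,-0.3,-0.3]' --pt "0.9 0.1 0" --pt "0.9 0.1 0" --pt "0.9 0.1 0" --pt "0.9 0.1 0" --pt "0.9 0.1 0" --pt "0.9 0.1 0" --pt "0.9 0.1 0" --pt "0.9 0.06 0" --pt "0.32 0 0.2" --spin '[0,0,0,0,0,0,0,0,0]'

```text
t: 35.1
tool_pos: [0.5324, -0.361, 0.1313]
ee_rot: [-2.097, 2.338, -0.005]
contact_force: [-0.0, -0.5, 0.2]
grip_width: 0.651
gripper_force: 0.0
```

Request:
servo_tool --grip '[-0.3,-0.3,-0.3,-0.3,-0.3,-0.3,-0.3,-0.3,-0.3,-0.3]' --pt "0 0 0" --pt "0 0 0" --pt "0 0 0" --pt "0 0 0" --pt "0 0 0" --pt "0 0 0" --pt "0 0 0" --pt "0 0 0" --pt "0 0 0" --pt "0 0 0" --spin '[0.98,0.98,0.98,0.98,0.98,0.98,0.98,0.98,0.98,0.98]'

```text
t: 36.1
tool_pos: [0.5324, -0.3585, 0.1301]
ee_rot: [-0.142, 3.138, 0.0]
contact_force: [-0.4, -0.5, -0.2]
grip_width: 0.647
gripper_force: 0.0
```

Request:
servo_tool --grip '[-0.3,-0.3,-0.3]' --pt "0 0 0" --pt "0 0 0" --pt "0 0 0" --spin '[0,0,0]'

```text
t: 36.4
tool_pos: [0.5321, -0.3591, 0.1299]
ee_rot: [-0.153, 3.138, -0.0]
contact_force: [-0.9, -0.5, 0.2]
grip_width: 0.649
gripper_force: 0.0
```

```bash
python3 -c "
from h import *
c=cam()
for b in ((325,192,342,209),(295,190,313,209),(265,188,283,206)): rect(c,.03,b)
c=cam('scene'); rect(c,.023,(105,225,150,255))
go(.530,-.3616,.0105,5)"
```

```text
rect [624.9 -99.4] ang 83.4 [31.2 20.3]
rect [631.6 -32.2] ang 86.1 [31.2 20.4]
rect [638.6  35.5] ang 82.6 [31.5 20.5]
t 36.5 tcp [ 0.532  -0.3593  0.1298] yaw -174.48 w 0.651 gf 0 F [0.  0.9 0. ] d/25mm [ 0.088 -0.084  4.773] spin/8deg 0.065
```

Request:
servo_tool --grip '[-0.3,-0.3,-0.3,-0.3,-0.3,-0.3,-0.3,-0.3,-0.3,-0.3]' --pt "0.09 -0.08 0.8" --pt "0 0 0.8" --pt "0 0 0.8" --pt "0 0 0.8" --pt "0 0 0.7" --pt "0 0 0.5" --pt "0 0 0.3" --pt "0 0 0.07" --pt "0 0 0" --pt "0 0 0" --spin '[0,0,0,0,0,0,0,0,0,0]'

```text
t: 37.5
tool_pos: [0.5304, -0.3619, 0.0115]
ee_rot: [-0.15, 3.137, -0.001]
contact_force: [0.6, 0.4, 0.2]
grip_width: 0.65
gripper_force: 0.0
```

Request:
servo_tool --grip '[0.2,0.4,0.6,0.8,1,1,1,1]' --pt "0 0 0" --pt "0 0 0" --pt "0 0 0" --pt "0 0 0" --pt "0 0 0" --pt "0 0 0" --pt "0 0 0" --pt "0 0 0" --spin '[0,0,0,0,0,0,0,0]' --newtons 40

```text
t: 38.3
tool_pos: [0.5304, -0.3619, 0.0114]
ee_rot: [-0.15, 3.137, -0.001]
contact_force: [0.2, 1.4, 4.9]
grip_width: 0.334
gripper_force: 40.2
```

Request:
servo_tool --grip '[1,1,1,1,1,1,1,1,1,1]' --pt "0 0 -0.2" --pt "0 0 -0.4" --pt "0 0 -0.6" --pt "0 0 -0.7" --pt "0 0 -0.7" --pt "0 0 -0.7" --pt "0 0 -0.7" --pt "0 0 -0.5" --pt "0 0 -0.3" --pt "0 0 0" --spin '[0,0,0,0,0,0,0,0,0,0]'

```text
t: 39.3
tool_pos: [0.5304, -0.3619, 0.132]
ee_rot: [-0.149, 3.136, -0.002]
contact_force: [1.1, 0.9, -0.3]
grip_width: 0.332
gripper_force: 39.6
```

Request:
servo_tool --grip '[1,1,1,1,1,1,1,1,1,1]' --pt "0 0 0" --pt "0 0 0" --pt "0 0 0" --pt "0 0 0" --pt "0 0 0" --pt "0 0 0" --pt "0 0 0" --pt "0 0 0" --pt "0 0 0" --pt "0 0 0" --spin '[-0.98,-0.98,-0.98,-0.98,-0.98,-0.98,-0.98,-0.98,-0.98,-0.98]'

```text
t: 40.3
tool_pos: [0.5292, -0.3613, 0.1292]
ee_rot: [2.105, -2.331, -0.004]
contact_force: [-0.5, -0.5, -0.2]
grip_width: 0.337
gripper_force: 39.6
```

Request:
servo_tool --grip '[1,1,1]' --pt "0 0 0" --pt "0 0 0" --pt "0 0 0" --spin '[0,0,0]'

```text
t: 40.6
tool_pos: [0.5296, -0.3616, 0.1301]
ee_rot: [2.096, -2.339, -0.001]
contact_force: [0.7, -0.2, 0.3]
grip_width: 0.337
gripper_force: 39.6
```

```bash
python3 -c "
from h import *
go(.6464,.105,.07,-96)"
```

```text
t 40.6 tcp [ 0.5296 -0.3616  0.1301] yaw -96.27 w 0.337 gf 40 F [ 0.7 -0.2  0.3] d/25mm [-19.06   -2.607   2.407] spin/8deg -0.033
```

Request:
servo_tool --grip '[1,1,1,1,1,1,1,1,1,1]' --pt "-0.5 -0.07 0" --pt "-1 -0.14 0" --pt "-1 -0.14 0" --pt "-1 -0.14 0" --pt "-1 -0.14 0" --pt "-1 -0.14 0" --pt "-1 -0.14 0" --pt "-1 -0.14 0" --pt "-1 -0.14 0" --pt "-1 -0.14 0" --spin '[0,0,0,0,0,0,0,0,0,0]'

```text
t: 41.6
tool_pos: [0.5884, -0.1272, 0.1307]
ee_rot: [-2.098, 2.338, -0.0]
contact_force: [0.9, -0.9, -0.5]
grip_width: 0.339
gripper_force: 39.6
```

Request:
servo_tool --grip '[1,1,1,1,1,1,1,1,1,1]' --pt "-1 -0.14 0" --pt "-1 -0.14 0" --pt "-1 -0.14 0" --pt "-1 -0.14 0" --pt "-1 -0.14 0" --pt "-1 -0.14 0" --pt "-1 -0.14 0" --pt "-1 -0.14 0" --pt "-1 -0.14 0" --pt "-0.56 -0.02 0" --spin '[0,0,0,0,0,0,0,0,0,0]'

```text
t: 42.6
tool_pos: [0.6459, 0.1076, 0.1305]
ee_rot: [-2.1, 2.336, -0.0]
contact_force: [-0.4, 0.3, -1.7]
grip_width: 0.338
gripper_force: 39.6
```

Request:
servo_tool --grip '[1,1,1,1,1,1,1,1,1,1]' --pt "0 0 0.5" --pt "0 0 0.8" --pt "0 0 0.8" --pt "0 0 0.8" --pt "0 0 0.5" --pt "0 0 0" --pt "0 0 0" --pt "0 0 0" --pt "0 0 0" --pt "0 0 0" --spin '[0,0,0,0,0,0,0,0,0,0]'

```text
t: 43.6
tool_pos: [0.6462, 0.1053, 0.0465]
ee_rot: [-2.098, 2.336, -0.001]
contact_force: [0.2, 0.1, 0.2]
grip_width: 0.332
gripper_force: 39.6
```

```bash
python3 -c "
from h import *
go(.6464,.105,.0192,-96)"
```

```text
t 43.6 tcp [0.6462 0.1053 0.0465] yaw -96.15 w 0.332 gf 40 F [0.2 0.1 0.2] d/25mm [ 0.01  -0.007  1.091] spin/8deg -0.019
```

Request:
servo_tool --grip '[1,1,1,1,1,1]' --pt "0 0 0.4" --pt "0 0 0.4" --pt "0 0 0.2" --pt "0 0 0.08" --pt "0 0 0" --pt "0 0 0" --spin '[0,0,0,0,0,0]'

```text
t: 44.2
tool_pos: [0.6456, 0.1049, 0.0185]
ee_rot: [2.099, -2.337, -0.0]
contact_force: [-1.7, 0.3, 2.1]
grip_width: 0.342
gripper_force: 40.0
```

Request:
servo_tool --grip '[0.3,0.25,0.2,0,-0.2,-0.3,-0.3,-0.3,-0.3,-0.3]' --pt "0 0 0" --pt "0 0 0" --pt "0 0 0" --pt "0 0 0" --pt "0 0 0" --pt "0 0 -0.2" --pt "0 0 -0.5" --pt "0 0 -0.8" --pt "0 0 -0.8" --pt "0 0 -0.8" --spin '[0,0,0,0,0,0,0,0,0,0]'

```text
t: 45.2
tool_pos: [0.6461, 0.1052, 0.0982]
ee_rot: [-2.098, 2.336, -0.001]
contact_force: [0.1, -0.5, 0.0]
grip_width: 0.65
gripper_force: 0.0
```

Request:
servo_tool --grip '[-0.3,-0.3,1,1,1,1,1,1,1,1]' --pt "0 0 -0.8" --pt "0 0 -0.6" --pt "1 0.87 0" --pt "1 0.87 0" --pt "1 0.87 0" --pt "1 0.87 0" --pt "1 0.87 0" --pt "1 0.87 0" --pt "1 0.87 0" --pt "1 0.87 0" --spin '[0,0,0,0,0,0,0,0,0,0]'

```text
t: 46.2
tool_pos: [0.4507, -0.0759, 0.1323]
ee_rot: [-2.098, 2.336, -0.002]
contact_force: [0.3, -0.6, 0.1]
grip_width: 0.003
gripper_force: 0.0
```

```bash
python3 -c "
from h import *
c=cam()
rect(c,.03,(236,185,254,204)); show(labels(c,.03,(236,189,254,202)))
cv2.imwrite('pics/t4.png',cv2.resize(c['frame'][160:310,220:480,::-1],None,fx=3,fy=3,interpolation=cv2.INTER_NEAREST))
s=cam('scene'); cv2.imwrite('pics/s4.png',cv2.resize(s['frame'][170:265,210:370,::-1],None,fx=4,fy=4,interpolation=cv2.INTER_CUBIC))
for z in (.038,.042,.046,.05): print(z,[proj(s,np.append(ray(c,p,z)[:2],z)).round(1) for p in((325.1,277),(256.9,281.8),(290.8,279.4))])
go(.452,-.075,.1,-96)"
```

```text
rect [646.  104.6] ang 84.0 [31.4 20.5]
 [0.6459 0.1051] ang 84.8 105 (np.float64(243.3), np.float64(193.2)) [0.0293 0.0194]
0.038 [array([238.8, 194.8]), array([290.4, 184.4]), array([265.3, 189.5])]
0.042 [array([238.8, 193.4]), array([290.3, 183.1]), array([265.3, 188.1])]
0.046 [array([238.8, 192. ]), array([290.2, 181.8]), array([265.2, 186.8])]
0.05 [array([238.8, 190.7]), array([290.1, 180.5]), array([265.2, 185.5])]
t 46.3 tcp [ 0.4482 -0.0768  0.132 ] yaw -96.33 w -0.001 gf 0 F [ 0.7 -0.6 -0.5] d/25mm [-0.088 -0.143  1.281] spin/8deg -0.041
```

View pics/t4.png

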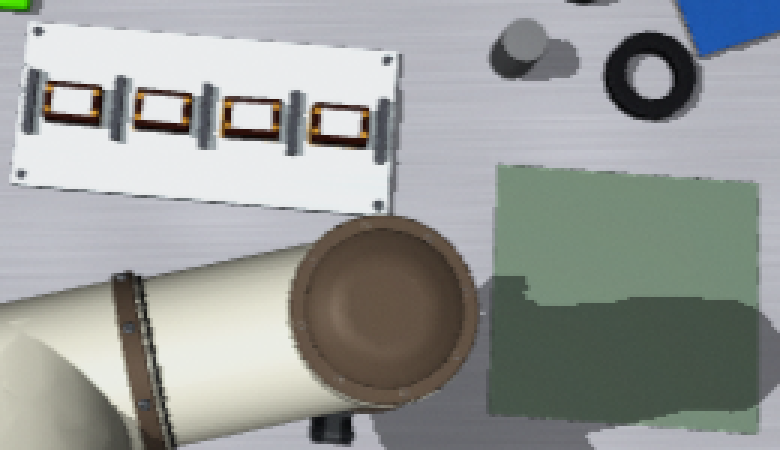

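View pics/s4.png

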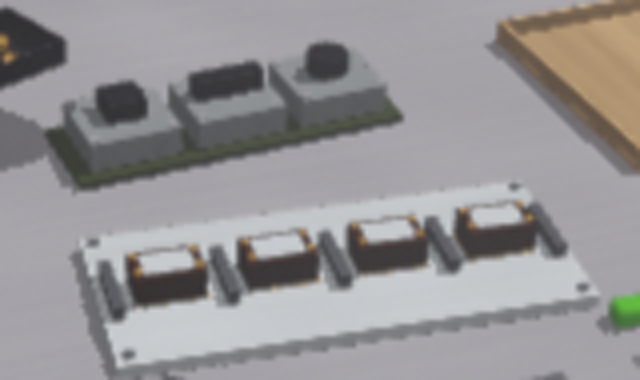

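All four modules lie square on their pads. The square cap top is at crop (120,93), which puts its height at about 43 mm.

Request:
servo_tool --grip '[1,1,1,1,1,1,1,1]' --pt "0 0 0.8" --pt "0 0 0.8" --pt "0 0 0.7" --pt "0 0 0.5" --pt "0 0 0.2" --pt "0 0 0" --pt "0 0 0" --pt "0 0 0" --spin '[0,0,0,0,0,0,0,0]'

```text
t: 47.1
tool_pos: [0.4521, -0.0749, 0.0569]
ee_rot: [-2.098, 2.336, -0.002]
contact_force: [-0.2, -0.1, 0.0]
grip_width: 0.001
gripper_force: 0.0
```

```bash
python3 -c "
from h import *
go(.452,-.075,.04,-96)"
```

```text
t 47.1 tcp [ 0.4521 -0.0749  0.0569] yaw -96.14 w 0.001 gf 0 F [-0.2 -0.1  0. ] d/25mm [0.004 0.007 0.677] spin/8deg -0.017
```

Request:
servo_tool --grip '[1,1,1,1,1]' --pt "0 0 0.16" --pt "0 0 0.16" --pt "0 0 0.16" --pt "0 0 0" --pt "0 0 0" --spin '[0,0,0,0,0]'

```text
t: 47.6
tool_pos: [0.4515, -0.0751, 0.0441]
ee_rot: [2.099, -2.337, 0.0]
contact_force: [0.2, -1.0, 3.9]
grip_width: 0.005
gripper_force: 1.5
```

Request:
servo_tool --grip '[1,1,1]' --pt "0 0 0.1" --pt "0 0 0" --pt "0 0 0" --spin '[0,0,0]'

```text
t: 47.9
tool_pos: [0.4515, -0.0751, 0.0417]
ee_rot: [-2.099, 2.337, -0.0]
contact_force: [-0.2, 0.5, 3.9]
grip_width: 0.0
gripper_force: 2.1
```

Request:
servo_tool --grip '[1,1,1]' --pt "0 0 0.1" --pt "0 0 0" --pt "0 0 0" --spin '[0,0,0]'

```text
t: 48.2
tool_pos: [0.4516, -0.0751, 0.0404]
ee_rot: [-2.1, 2.337, -0.001]
contact_force: [-4.3, 1.3, 15.6]
grip_width: 0.001
gripper_force: 7.6
```

Square key is fully down (15.6 N at the stop). Next the round one.

Request:
servo_tool --grip '[1,1,1,1,1,1,1,1,1,1]' --pt "0 0 0" --pt "0 0 -0.8" --pt "0 0 -0.8" --pt "0 0 0" --pt "-0.98 0.15 0" --pt "-0.98 0.15 0" --pt "-0.98 0.15 0" --pt "-0.98 0.15 0" --pt "-0.98 0.15 0" --pt "-0.98 0.15 0" --spin '[0,0,0,0,0,0,0,0,0,0]'

```text
t: 49.2
tool_pos: [0.4439, 0.0741, 0.078]
ee_rot: [2.097, -2.337, -0.001]
contact_force: [-0.0, 0.2, -0.8]
grip_width: 0.002
gripper_force: 0.0
```

Request:
servo_tool --grip '[1,1,1,1,1,1]' --pt "0 0 0" --pt "0 0 0.5" --pt "0 0 0.5" --pt "0 0 0" --pt "0 0 0" --pt "0 0 0" --spin '[0,0,0,0,0,0]'

```text
t: 49.8
tool_pos: [0.445, 0.0732, 0.0543]
ee_rot: [-2.098, 2.338, -0.0]
contact_force: [-0.1, 0.4, 0.7]
grip_width: 0.001
gripper_force: 0.0
```

```bash
python3 -c "
from h import *
go(.4444,.0739,.04,-96)"
```

```text
t 49.8 tcp [0.445  0.0732 0.0543] yaw -96.18 w 0.001 gf 0 F [-0.1  0.4  0.7] d/25mm [-0.024  0.026  0.572] spin/8deg -0.022
```

Request:
servo_tool --grip '[1,1,1,1,1,1]' --pt "0 0 0.15" --pt "0 0 0.15" --pt "0 0 0.1" --pt "0 0 0.06" --pt "0 0 0" --pt "0 0 0" --spin '[0,0,0,0,0,0]'

```text
t: 50.4
tool_pos: [0.445, 0.0735, 0.0428]
ee_rot: [-2.099, 2.337, -0.0]
contact_force: [0.2, -0.7, 4.0]
grip_width: 0.0
gripper_force: 1.9
```

Request:
servo_tool --grip '[1,1,1]' --pt "0 0 0.1" --pt "0 0 0" --pt "0 0 0" --spin '[0,0,0]'

```text
t: 50.7
tool_pos: [0.445, 0.0735, 0.0405]
ee_rot: [-2.099, 2.337, -0.001]
contact_force: [-0.9, 0.1, 7.8]
grip_width: -0.003
gripper_force: 3.9
```

Request:
servo_tool --grip '[1,1,1]' --pt "0 0 0.04" --pt "0 0 0" --pt "0 0 0" --spin '[0,0,0]'

```text
t: 51.0
tool_pos: [0.445, 0.0735, 0.0404]
ee_rot: [-2.1, 2.336, -0.001]
contact_force: [-2.9, -1.0, 16.5]
grip_width: 0.002
gripper_force: 8.0
```

Round key is down. Now the bar.

Request:
servo_tool --grip '[1,1,1,1,1,1,1,1,1,1]' --pt "0 0 -0.8" --pt "0 0 -0.8" --pt "0 0 0" --pt "0.97 -0.145 0" --pt "0.97 -0.145 0" --pt "0.97 -0.145 0" --pt "0 0 0.5" --pt "0 0 0.5" --pt "0 0 0" --pt "0 0 0" --spin '[0,0,0,0,0,0,0,0,0,0]'

```text
t: 52.0
tool_pos: [0.4473, -0.0002, 0.0534]
ee_rot: [2.098, -2.336, -0.001]
contact_force: [-0.4, -0.9, -1.2]
grip_width: -0.0
gripper_force: 0.0
```

```bash
python3 -c "
from h import *
go(.4482,0,.04,-96)"
```

```text
t 52.0 tcp [ 4.473e-01 -2.000e-04  5.340e-02] yaw -96.15 w -0.000 gf 0 F [-0.4 -0.9 -1.2] d/25mm [-0.011 -0.037  0.536] spin/8deg -0.019
```

Request:
servo_tool --grip '[1,1,1,1,1,1]' --pt "0 0 0.15" --pt "0 0 0.15" --pt "0 0 0.1" --pt "0 0 0.04" --pt "0 0 0" --pt "0 0 0" --spin '[0,0,0,0,0,0]'

```text
t: 52.6
tool_pos: [0.4481, 0.0002, 0.0434]
ee_rot: [-2.099, 2.337, -0.0]
contact_force: [-0.8, 1.9, 3.5]
grip_width: 0.0
gripper_force: 1.7
```

Request:
servo_tool --grip '[1,1,1]' --pt "0 0 0.1" --pt "0 0 0" --pt "0 0 0" --spin '[0,0,0]'

```text
t: 52.9
tool_pos: [0.4481, 0.0002, 0.0407]
ee_rot: [-2.099, 2.337, -0.0]
contact_force: [-1.0, 2.2, 4.9]
grip_width: 0.001
gripper_force: 2.4
```

Request:
servo_tool --grip '[1,1,1]' --pt "0 0 0.04" --pt "0 0 0" --pt "0 0 0" --spin '[0,0,0]'

```text
t: 53.2
tool_pos: [0.4482, 0.0002, 0.0405]
ee_rot: [-2.099, 2.336, -0.001]
contact_force: [-3.1, 3.1, 11.4]
grip_width: -0.001
gripper_force: 6.0
```

All three keys pressed in order. Back to the stage for the first module.

Request:
servo_tool --grip '[1,1,-0.3,-0.3,-0.3,-0.3,-0.3,-0.3,-0.3,-0.3]' --pt "0 0 -0.8" --pt "0 0 -0.8" --pt "0 0 -0.9" --pt "0 0 -0.9" --pt "0 0 -0.6" --pt "-0.62 -0.93 0" --pt "-0.62 -0.93 0" --pt "-0.62 -0.93 0" --pt "-0.62 -0.93 0" --pt "-0.62 -0.93 0" --spin '[0,0,0,0,0,0,0,0,0,0]'

```text
t: 54.2
tool_pos: [0.5718, 0.0645, 0.1385]
ee_rot: [2.097, -2.336, -0.001]
contact_force: [-0.5, -0.3, -0.4]
grip_width: 0.655
gripper_force: 0.0
```

Request:
servo_tool --grip '[-0.3,-0.3,-0.3,-0.3,-0.3,-0.3]' --pt "-0.63 -0.93 0" --pt "-0.63 -0.93 0" --pt "-0.63 -0.93 0" --pt "0 0 0" --pt "0 0 0" --pt "0 0 0" --spin '[0,0,0,0,0,0]'

```text
t: 54.8
tool_pos: [0.6449, 0.1034, 0.1388]
ee_rot: [2.097, -2.336, -0.001]
contact_force: [-0.8, -0.6, 0.3]
grip_width: 0.646
gripper_force: 0.0
```

```bash
python3 -c "
from h import *
c=cam()
for b in ((325,192,342,209),(295,190,313,209),(265,188,283,206)): rect(c,.03,b)
s=cam('scene'); show(blobs(s,(s['frame'].min(2)>190),.03,25,120))
for p in ([117,222],[116,310],[187,220],[187,309]): print(ray(c,p,.018)[:2].round(4))
go(.6459,.1049,.018,-96)"
```

```text
rect [624.9 -99.4] ang 83.7 [31.  20.1]
rect [631.7 -32.2] ang 86.5 [30.6 20.2]
rect [638.6  35.5] ang 83.1 [31.8 20.8]
 [0.2439 0.74  ] ang 8.5 86 (np.float64(442.4), np.float64(131.3)) [0.0609 0.0479]
 [0.6826 0.2341] ang 67.5 80 (np.float64(386.5), np.float64(221.0)) [0.0301 0.0285]
 [0.6474 0.1054] ang 85.8 38 (np.float64(333.3), np.float64(223.2)) [0.0277 0.0151]
 [0.6402 0.0371] ang 80.8 38 (np.float64(306.4), np.float64(226.9)) [0.0271 0.015 ]
 [ 0.7138 -0.0918] ang 86.8 50 (np.float64(265.9), np.float64(255.8)) [0.0421 0.0093]
[0.5865 0.3967]
[0.3887 0.3889]
[0.5881 0.2356]
[0.3885 0.2309]
t 54.9 tcp [0.6452 0.1035 0.1395] yaw -96.18 w 0.651 gf 0 F [-0.1  0.3  0.1] d/25mm [-0.062 -0.025  4.86 ] spin/8deg -0.022
```

Request:
servo_tool --grip '[-0.3,-0.3,-0.3,-0.3,-0.3,-0.3,-0.3,-0.3,-0.3,-0.3]' --pt "-0.06 -0.03 0.8" --pt "0 0 0.8" --pt "0 0 0.8" --pt "0 0 0.8" --pt "0 0 0.7" --pt "0 0 0.5" --pt "0 0 0.3" --pt "0 0 0.15" --pt "0 0 0" --pt "0 0 0" --spin '[0,0,0,0,0,0,0,0,0,0]'

```text
t: 55.9
tool_pos: [0.6475, 0.1056, 0.0191]
ee_rot: [-2.098, 2.336, -0.001]
contact_force: [-0.1, -1.3, 1.5]
grip_width: 0.653
gripper_force: 0.0
```

Request:
servo_tool --grip '[0.2,0.4,0.6,0.8,1,1,1,1]' --pt "0 0 0" --pt "0 0 0" --pt "0 0 0" --pt "0 0 0" --pt "0 0 0" --pt "0 0 0" --pt "0 0 0" --pt "0 0 0" --spin '[0,0,0,0,0,0,0,0]' --newtons 40

```text
t: 56.7
tool_pos: [0.6476, 0.1057, 0.0192]
ee_rot: [-2.099, 2.336, -0.001]
contact_force: [-1.0, -0.1, 5.4]
grip_width: 0.341
gripper_force: 40.4
```

Request:
servo_tool --grip '[1,1,1,1,1,1,1,1,1,1]' --pt "0 0 -0.2" --pt "0 0 -0.4" --pt "0 0 -0.6" --pt "0 0 -0.7" --pt "0 0 -0.7" --pt "0 0 -0.7" --pt "0 0 -0.6" --pt "0 0 0" --pt "0 0 0" --pt "0 0 0" --spin '[0,0,0,0,0,0,0,0,-0.98,0]'

```text
t: 57.7
tool_pos: [0.6465, 0.1054, 0.1156]
ee_rot: [2.253, -2.189, -0.001]
contact_force: [0.6, -0.5, -1.1]
grip_width: 0.333
gripper_force: 39.8
```

```bash
python3 -c "
from h import *
go(.528,.350,.03,-88)"
```

```text
t 57.7 tcp [0.6465 0.1054 0.1156] yaw -88.33 w 0.333 gf 40 F [ 0.6 -0.5 -1.1] d/25mm [-9.919  4.452  3.426] spin/8deg -0.042
```

Request:
servo_tool --grip '[1,1,1,1,1,1,1,1,1,1]' --pt "-0.6 0.2 0" --pt "-0.9 0.42 0" --pt "-0.9 0.42 0" --pt "-0.9 0.42 0" --pt "-0.9 0.42 0" --pt "-0.9 0.42 0" --pt "-0.9 0.42 0" --pt "-0.9 0.42 0" --pt "-0.9 0.42 0" --pt "-0.9 0.42 0" --spin '[0,0,0,0,0,0,0,0,0,0]'

```text
t: 58.7
tool_pos: [0.5399, 0.3213, 0.1154]
ee_rot: [2.251, -2.19, -0.0]
contact_force: [0.2, 0.9, -0.8]
grip_width: 0.336
gripper_force: 39.8
```

Request:
servo_tool --grip '[1,1,1,1,1,1,1,1,1,1]' --pt "-0.9 0.42 0" --pt "-0.3 0.05 0" --pt "0 0 0.6" --pt "0 0 0.8" --pt "0 0 0.8" --pt "0 0 0.8" --pt "0 0 0.4" --pt "0 0 0" --pt "0 0 0" --pt "0 0 0" --spin '[0,0,0,0,0,0,0,0,0,0]'

```text
t: 59.7
tool_pos: [0.5292, 0.3502, 0.0321]
ee_rot: [-2.252, 2.187, -0.0]
contact_force: [-0.5, -0.5, -0.6]
grip_width: 0.332
gripper_force: 39.8
```

```bash
python3 -c "
from h import *
go(.528,.350,.0142,-88)"
```

```text
t 59.7 tcp [0.5292 0.3502 0.0321] yaw -88.32 w 0.332 gf 40 F [-0.5 -0.5 -0.6] d/25mm [0.008 0.048 0.714] spin/8deg -0.04
```

Request:
servo_tool --grip '[1,1,1,1,1,1]' --pt "0 0 0.3" --pt "0 0 0.2" --pt "0 0 0.12" --pt "0 0 0.06" --pt "0 0 0" --pt "0 0 0" --spin '[0,0,0,0,0,0]'

```text
t: 60.3
tool_pos: [0.5286, 0.3497, 0.0138]
ee_rot: [-2.254, 2.188, -0.0]
contact_force: [-1.0, -0.1, -0.7]
grip_width: 0.339
gripper_force: 39.8
```

Request:
servo_tool --grip '[0.3,0.25,0.2,0,-0.2,-0.3,-0.3,-0.3,-0.3,-0.3]' --pt "0 0 0" --pt "0 0 0" --pt "0 0 0" --pt "0 0 0" --pt "0 0 0" --pt "0 0 -0.2" --pt "0 0 -0.5" --pt "0 0 -0.8" --pt "0 0 -0.8" --pt "0 0 -0.8" --spin '[0,0,0,0,0,0,0,0,0,0]'

```text
t: 61.3
tool_pos: [0.5287, 0.3497, 0.0933]
ee_rot: [-2.253, 2.187, -0.0]
contact_force: [-0.6, 0.7, -0.2]
grip_width: 0.646
gripper_force: 0.0
```

Request:
servo_tool --grip '[-0.3,-0.3,-0.3,-0.3,-0.3,-0.3,-0.3,-0.3,-0.3,-0.3]' --pt "0 0 -0.6" --pt "0.7 -0.2 -0.6" --pt "1 -0.32 0" --pt "1 -0.32 0" --pt "1 -0.32 0" --pt "1 -0.32 0" --pt "1 -0.32 0" --pt "1 -0.32 0" --pt "1 -0.32 0" --pt "1 -0.32 0" --spin '[0,0,0,0,0,0,0,0,0,0]'

```text
t: 62.3
tool_pos: [0.6041, 0.1323, 0.1223]
ee_rot: [-2.253, 2.189, -0.0]
contact_force: [1.2, -0.1, 0.2]
grip_width: 0.648
gripper_force: 0.0
```

Request:
servo_tool --grip '[-0.3,-0.3,-0.3,-0.3,-0.3,-0.3,-0.3,-0.3]' --pt "1 -0.32 0" --pt "1 -0.32 0" --pt "1 -0.32 0" --pt "1 -0.3 0" --pt "0 0 0" --pt "0 0 0" --pt "0 0 0" --pt "0 0 0" --spin '[0,0,0,0,0.96,0,0,0]'

```text
t: 63.1
tool_pos: [0.6381, 0.0354, 0.1217]
ee_rot: [-2.105, 2.332, -0.0]
contact_force: [0.4, 0.6, 0.2]
grip_width: 0.649
gripper_force: 0.0
```

```bash
python3 -c "
from h import *
c=cam()
show(labels(c,.024,(110,215,195,315)),'tray')
for b in ((325,192,342,209),(295,190,313,209),(265,188,283,206)): rect(c,.03,b)
go(.6386,.0363,.0185,-96)"
```

```text
rect [624.9 -99.4] ang 83.5 [30.9 20.2]
rect [631.8 -32.2] ang 87.1 [31.2 20.7]
t 63.1 tcp [0.6381 0.0355 0.1216] yaw -95.87 w 0.649 gf 0 F [ 0.4 -0.3  0.9] d/25mm [-0.032 -0.014  4.125] spin/8deg 0.016
```

Request:
servo_tool --grip '[-0.3,-0.3,-0.3,-0.3,-0.3,-0.3,-0.3,-0.3,-0.3]' --pt "-0.03 0 0.8" --pt "0 0 0.8" --pt "0 0 0.8" --pt "0 0 0.8" --pt "0 0 0.5" --pt "0 0 0.3" --pt "0 0 0.12" --pt "0 0 0" --pt "0 0 0" --spin '[0,0,0,0,0,0,0,0,0]'

```text
t: 64.05
tool_pos: [0.639, 0.0361, 0.0192]
ee_rot: [-2.102, 2.333, -0.001]
contact_force: [1.1, 0.3, 0.5]
grip_width: 0.652
gripper_force: 0.0
```

Request:
servo_tool --grip '[0.2,0.4,0.6,0.8,1,1,1,1]' --pt "0 0 0" --pt "0 0 0" --pt "0 0 0" --pt "0 0 0" --pt "0 0 0" --pt "0 0 0" --pt "0 0 0" --pt "0 0 0" --spin '[0,0,0,0,0,0,0,0]' --newtons 40

```text
t: 64.85
tool_pos: [0.639, 0.0361, 0.0192]
ee_rot: [-2.102, 2.333, -0.001]
contact_force: [0.0, 0.5, 5.8]
grip_width: 0.338
gripper_force: 40.3
```

Request:
servo_tool --grip '[1,1,1,1,1,1,1,1,1,1]' --pt "0 0 -0.2" --pt "0 0 -0.4" --pt "0 0 -0.6" --pt "0 0 -0.7" --pt "0 0 -0.7" --pt "0 0 -0.7" --pt "0 0 -0.6" --pt "0 0 0" --pt "0 0 0" --pt "0 0 0" --spin '[0,0,0,0,0,0,0,0,-0.98,0]'

```text
t: 65.85
tool_pos: [0.6379, 0.0359, 0.1156]
ee_rot: [2.256, -2.185, -0.001]
contact_force: [-0.0, -0.1, -0.2]
grip_width: 0.335
gripper_force: 39.6
```

```bash
python3 -c "
from h import *
go(.4447,.3474,.03,-88)
c=cam()
show(labels(c,.024,(110,215,195,315)),'tray')"
```

```text
t 65.8 tcp [0.6379 0.0359 0.1156] yaw -88.17 w 0.335 gf 40 F [-0.  -0.1 -0.2] d/25mm [-12.701   7.324   3.43 ] spin/8deg -0.021
```

Request:
servo_tool --grip '[1,1,1,1,1,1,1,1,1,1]' --pt "-0.6 0.3 0" --pt "-0.9 0.5 0" --pt "-0.9 0.54 0" --pt "-0.9 0.54 0" --pt "-0.9 0.54 0" --pt "-0.9 0.54 0" --pt "-0.9 0.54 0" --pt "-0.9 0.54 0" --pt "-0.9 0.54 0" --pt "-0.9 0.54 0" --spin '[0,0,0,0,0,0,0,0,0,0]'

```text
t: 66.9
tool_pos: [0.502, 0.2504, 0.1156]
ee_rot: [2.255, -2.187, -0.0]
contact_force: [1.1, -0.2, -0.2]
grip_width: 0.337
gripper_force: 39.6
```

Request:
servo_tool --grip '[1,1,1,1,1,1,1,1,1,1]' --pt "-0.9 0.54 0" --pt "-0.9 0.54 0" --pt "-0.9 0.54 0" --pt "-0.9 0.54 0" --pt "-0.4 0.04 0" --pt "0 0 0.8" --pt "0 0 0.8" --pt "0 0 0.8" --pt "0 0 0.8" --pt "0 0 0" --spin '[0,0,0,0,0,0,0,0,0,0]'

```text
t: 67.9
tool_pos: [0.4437, 0.3455, 0.033]
ee_rot: [2.25, -2.183, 0.001]
contact_force: [-0.5, -0.4, -1.6]
grip_width: 0.342
gripper_force: 39.6
```

Request:
servo_tool --grip '[1,1,1]' --pt "0 0 0" --pt "0 0 0" --pt "0 0 0" --spin '[0,0,0]'

```text
t: 68.2
tool_pos: [0.4457, 0.348, 0.037]
ee_rot: [-2.255, 2.184, 0.0]
contact_force: [-0.2, 0.5, -0.8]
grip_width: 0.336
gripper_force: 39.6
```

```bash
python3 -c "
from h import *
go(.4447,.3474,.0142,-88)"
```

```text
t 68.2 tcp [0.4457 0.348  0.037 ] yaw -88.16 w 0.336 gf 40 F [-0.2  0.5 -0.8] d/25mm [0.024 0.044 0.913] spin/8deg -0.02
```

Request:
servo_tool --grip '[1,1,1,1,1,1,1]' --pt "0 0 0.4" --pt "0 0 0.3" --pt "0 0 0.12" --pt "0 0 0.06" --pt "0 0 0.03" --pt "0 0 0" --pt "0 0 0" --spin '[0,0,0,0,0,0,0]'

```text
t: 68.9
tool_pos: [0.4454, 0.3475, 0.0132]
ee_rot: [-2.257, 2.185, 0.0]
contact_force: [-0.9, -0.6, 0.9]
grip_width: 0.337
gripper_force: 39.8
```

Request:
servo_tool --grip '[0.3,0.25,0.2,0,-0.2,-0.3,-0.3,-0.3,-0.3,-0.3]' --pt "0 0 0" --pt "0 0 0" --pt "0 0 0" --pt "0 0 0" --pt "0 0 0" --pt "0 0 -0.2" --pt "0 0 -0.5" --pt "0 0 -0.8" --pt "0 0 -0.8" --pt "0 0 -0.8" --spin '[0,0,0,0,0,0,0,0,0,0]'

```text
t: 69.9
tool_pos: [0.4454, 0.3475, 0.0925]
ee_rot: [-2.256, 2.184, 0.0]
contact_force: [-0.6, -0.3, -0.8]
grip_width: 0.651
gripper_force: 0.0
```

Request:
servo_tool --grip '[-0.3,-0.3,-0.3,-0.3,-0.3,-0.3,-0.3,-0.3,-0.3,-0.3]' --pt "0 0 -0.6" --pt "0.7 -0.3 -0.6" --pt "1 -0.45 0" --pt "1 -0.45 0" --pt "1 -0.45 0" --pt "1 -0.45 0" --pt "1 -0.45 0" --pt "1 -0.45 0" --pt "1 -0.45 0" --pt "1 -0.45 0" --spin '[0,0,0,0,0,0,0,0,0,0]'

```text
t: 70.9
tool_pos: [0.5503, 0.1322, 0.1219]
ee_rot: [-2.256, 2.184, -0.001]
contact_force: [-0.1, -0.2, 0.5]
grip_width: 0.654
gripper_force: 0.0
```

Request:
servo_tool --grip '[-0.3,-0.3,-0.3,-0.3,-0.3,-0.3,-0.3,-0.3,-0.3,-0.3]' --pt "1 -0.45 0" --pt "1 -0.45 0" --pt "1 -0.45 0" --pt "1 -0.45 0" --pt "1 -0.45 0" --pt "1 -0.45 0" --pt "0.67 -0.4 0" --pt "0 0 0" --pt "0 0 0" --pt "0 0 0" --spin '[0,0,0,0,0,0,0.96,0,0,0]'

```text
t: 71.9
tool_pos: [0.6321, -0.0304, 0.1211]
ee_rot: [-2.107, 2.329, 0.0]
contact_force: [-0.7, -0.7, 0.1]
grip_width: 0.651
gripper_force: 0.0
```

```bash
python3 -c "
from h import *
c=cam()
show(labels(c,.024,(120,225,183,305)),'tray')
rect(c,.03,(325,192,342,209))
s=cam('scene'); show(labels(s,.03,(225,215,350,260)),'scene'); show(labels(s,.024,(340,170,415,210)),'sc tray')
go(.6318,-.0310,.0185,-96)"
```

```text
tray [0.4826 0.2471] ang 179.4 288 (np.float64(180.2), np.float64(266.3)) [0.1526 0.0105]
tray [0.5288 0.3482] ang 90.8 107 (np.float64(136.1), np.float64(246.4)) [0.0299 0.0187]
tray [0.4453 0.3476] ang 92.1 111 (np.float64(134.8), np.float64(283.8)) [0.029  0.0189]
rect [625.5 -98.8] ang 84.5 [30.1 19.6]
scene [ 0.6339 -0.0309] ang 82.7 51 (np.float64(278.9), np.float64(230.9)) [0.0286 0.0176]
sc tray [0.5318 0.3484] ang 93.4 27 (np.float64(392.3), np.float64(187.5)) [0.0269 0.0168]
t 72.0 tcp [ 0.6322 -0.0302  0.121 ] yaw -95.72 w 0.653 gf 0 F [ 0.4 -0.6 -0.3] d/25mm [0.035 0.014 4.099] spin/8deg 0.034
```

Two modules are in the tray, well placed. Pick C.

Request:
servo_tool --grip '[-0.3,-0.3,-0.3,-0.3,-0.3,-0.3,-0.3,-0.3,-0.3]' --pt "0.03 0 0.8" --pt "0 0 0.8" --pt "0 0 0.8" --pt "0 0 0.8" --pt "0 0 0.5" --pt "0 0 0.3" --pt "0 0 0.1" --pt "0 0 0" --pt "0 0 0" --spin '[0,0,0,0,0,0,0,0,0]'

```text
t: 72.9
tool_pos: [0.6331, -0.0317, 0.019]
ee_rot: [-2.105, 2.33, -0.002]
contact_force: [-0.2, -0.5, 0.6]
grip_width: 0.652
gripper_force: 0.0
```

Request:
servo_tool --grip '[0.2,0.4,0.6,0.8,1,1,1,1]' --pt "0 0 0" --pt "0 0 0" --pt "0 0 0" --pt "0 0 0" --pt "0 0 0" --pt "0 0 0" --pt "0 0 0" --pt "0 0 0" --spin '[0,0,0,0,0,0,0,0]' --newtons 40

```text
t: 73.7
tool_pos: [0.6331, -0.0317, 0.0189]
ee_rot: [-2.105, 2.33, -0.002]
contact_force: [-0.1, 0.9, 5.4]
grip_width: 0.338
gripper_force: 40.2
```

Request:
servo_tool --grip '[1,1,1,1,1,1,1,1,1,1]' --pt "0 0 -0.2" --pt "0 0 -0.4" --pt "0 0 -0.6" --pt "0 0 -0.7" --pt "0 0 -0.7" --pt "0 0 -0.7" --pt "0 0 -0.6" --pt "0 0 0" --pt "0 0 0" --pt "0 0 0" --spin '[0,0,0,0,0,0,0,0,-0.98,0]'

```text
t: 74.7
tool_pos: [0.6317, -0.0318, 0.1147]
ee_rot: [2.259, -2.182, -0.002]
contact_force: [0.4, 0.6, -0.1]
grip_width: 0.338
gripper_force: 39.6
```

```bash
python3 -c "
from h import *
go(.5313,.2826,.03,-88)"
```

```text
t 74.7 tcp [ 0.6317 -0.0318  0.1147] yaw -88.02 w 0.338 gf 40 F [ 0.4  0.6 -0.1] d/25mm [-12.708   3.575   3.397] spin/8deg -0.002
```

Request:
servo_tool --grip '[1,1,1,1,1,1,1,1,1,1]' --pt "-0.6 0.15 0" --pt "-0.9 0.25 0" --pt "-0.9 0.26 0" --pt "-0.9 0.26 0" --pt "-0.9 0.26 0" --pt "-0.9 0.26 0" --pt "-0.9 0.26 0" --pt "-0.9 0.26 0" --pt "-0.9 0.26 0" --pt "-0.9 0.26 0" --spin '[0,0,0,0,0,0,0,0,0,0]'

```text
t: 75.7
tool_pos: [0.5617, 0.1848, 0.115]
ee_rot: [2.257, -2.184, -0.001]
contact_force: [-0.6, -0.5, -0.5]
grip_width: 0.336
gripper_force: 39.6
```

Request:
servo_tool --grip '[1,1,1,1,1,1,1,1,1,1]' --pt "-0.9 0.26 0" --pt "-0.9 0.26 0" --pt "-0.9 0.26 0" --pt "-0.9 0.26 0" --pt "-0.4 0.05 0" --pt "0 0 0.8" --pt "0 0 0.8" --pt "0 0 0.8" --pt "0 0 0.7" --pt "0 0 0" --spin '[0,0,0,0,0,0,0,0,0,0]'

```text
t: 76.7
tool_pos: [0.5302, 0.2809, 0.0351]
ee_rot: [2.253, -2.18, -0.001]
contact_force: [-0.3, -0.2, -1.0]
grip_width: 0.342
gripper_force: 39.6
```

Request:
servo_tool --grip '[1,1,1]' --pt "0 0 0" --pt "0 0 0" --pt "0 0 0" --spin '[0,0,0]'

```text
t: 77.0
tool_pos: [0.5327, 0.2828, 0.0393]
ee_rot: [-2.258, 2.181, -0.0]
contact_force: [-0.3, -0.2, -1.5]
grip_width: 0.335
gripper_force: 39.6
```

```bash
python3 -c "
from h import *
go(.5313,.2826,.0136,-88)"
```

```text
t 77.0 tcp [0.5327 0.2828 0.0393] yaw -88.01 w 0.335 gf 40 F [-0.3 -0.2 -1.5] d/25mm [0.009 0.058 1.026] spin/8deg -0.001
```

Request:
servo_tool --grip '[1,1,1,1,1,1,1]' --pt "0 0.05 0.5" --pt "0 0 0.3" --pt "0 0 0.12" --pt "0 0 0.06" --pt "0 0 0.03" --pt "0 0 0" --pt "0 0 0" --spin '[0,0,0,0,0,0,0]'

```text
t: 77.7
tool_pos: [0.5312, 0.2826, 0.013]
ee_rot: [-2.259, 2.182, -0.0]
contact_force: [-0.3, -0.3, 0.6]
grip_width: 0.34
gripper_force: 39.7
```

Request:
servo_tool --grip '[0.3,0.25,0.2,0,-0.2,-0.3,-0.3,-0.3,-0.3,-0.3]' --pt "0 0 0" --pt "0 0 0" --pt "0 0 0" --pt "0 0 0" --pt "0 0 0" --pt "0 0 -0.2" --pt "0 0 -0.5" --pt "0 0 -0.8" --pt "0 0 -0.8" --pt "0 0 -0.8" --spin '[0,0,0,0,0,0,0,0,0,0]'

```text
t: 78.7
tool_pos: [0.5311, 0.2825, 0.0923]
ee_rot: [-2.259, 2.181, -0.0]
contact_force: [0.6, -0.1, 0.4]
grip_width: 0.65
gripper_force: 0.0
```

Request:
servo_tool --grip '[-0.3,-0.3,-0.3,-0.3,-0.3,-0.3,-0.3,-0.3,-0.3,-0.3]' --pt "0 0 -0.6" --pt "0.7 -0.1 -0.6" --pt "1 -0.2 0" --pt "1 -0.2 0" --pt "1 -0.2 0" --pt "1 -0.2 0" --pt "1 -0.2 0" --pt "1 -0.2 0" --pt "1 -0.2 0" --pt "1 -0.2 0" --spin '[0,0,0,0,0,0,0,0,0,0]'

```text
t: 79.7
tool_pos: [0.5809, 0.0646, 0.1213]
ee_rot: [-2.259, 2.182, -0.0]
contact_force: [0.5, 0.1, 0.3]
grip_width: 0.651
gripper_force: 0.0
```

Request:
servo_tool --grip '[-0.3,-0.3,-0.3,-0.3,-0.3,-0.3,-0.3,-0.3,-0.3,-0.3]' --pt "1 -0.2 0" --pt "1 -0.2 0" --pt "1 -0.2 0" --pt "1 -0.2 0" --pt "1 -0.2 0" --pt "1 -0.2 0" --pt "0.68 -0.28 0" --pt "0 0 0" --pt "0 0 0" --pt "0 0 0" --spin '[0,0,0,0,0,0,0.98,0,0,0]'

```text
t: 80.7
tool_pos: [0.6234, -0.0988, 0.1207]
ee_rot: [-2.107, 2.33, 0.0]
contact_force: [0.2, 0.1, -0.4]
grip_width: 0.649
gripper_force: 0.0
```

```bash
python3 -c "
from h import *
c=cam()
show(labels(c,.024,(120,225,180,305)),'tray')
s=cam('scene'); show(labels(s,.03,(225,215,350,260)),'scene')
go(.6252,-.0989,.0185,-96)"
```

```text
tray [0.5311 0.2819] ang 94.4 118 (np.float64(165.4), np.float64(244.9)) [0.0312 0.0193]
tray [0.5288 0.3482] ang 90.8 107 (np.float64(136.1), np.float64(246.4)) [0.0299 0.0187]
tray [0.4453 0.3476] ang 92.1 111 (np.float64(134.8), np.float64(283.8)) [0.029  0.0189]
scene [ 0.6275 -0.0972] ang 84.2 50 (np.float64(251.3), np.float64(234.9)) [0.0268 0.0176]
t 80.8 tcp [ 0.6235 -0.0985  0.1206] yaw -95.74 w 0.653 gf 0 F [ 0.3 -0.5  0.9] d/25mm [ 0.009 -0.068  4.085] spin/8deg 0.033
```

Request:
servo_tool --grip '[-0.3,-0.3,-0.3,-0.3,-0.3,-0.3,-0.3,-0.3,-0.3]' --pt "0 -0.04 0.8" --pt "0 0 0.8" --pt "0 0 0.8" --pt "0 0 0.8" --pt "0 0 0.5" --pt "0 0 0.3" --pt "0 0 0.08" --pt "0 0 0" --pt "0 0 0" --spin '[0,0,0,0,0,0,0,0,0]'

```text
t: 81.7
tool_pos: [0.6255, -0.0992, 0.0193]
ee_rot: [-2.105, 2.33, -0.002]
contact_force: [0.2, -0.7, 1.1]
grip_width: 0.651
gripper_force: 0.0
```

Request:
servo_tool --grip '[0.2,0.4,0.6,0.8,1,1,1,1]' --pt "0 0 0" --pt "0 0 0" --pt "0 0 0" --pt "0 0 0" --pt "0 0 0" --pt "0 0 0" --pt "0 0 0" --pt "0 0 0" --spin '[0,0,0,0,0,0,0,0]' --newtons 40

```text
t: 82.5
tool_pos: [0.6255, -0.0992, 0.0192]
ee_rot: [-2.105, 2.33, -0.002]
contact_force: [-0.3, 1.2, 5.4]
grip_width: 0.338
gripper_force: 40.2
```

Request:
servo_tool --grip '[1,1,1,1,1,1,1,1,1,1]' --pt "0 0 -0.2" --pt "0 0 -0.4" --pt "0 0 -0.6" --pt "0 0 -0.7" --pt "0 0 -0.7" --pt "0 0 -0.7" --pt "0 0 -0.6" --pt "0 0 0" --pt "0 0 0" --pt "0 0 0" --spin '[0,0,0,0,0,0,0,0,-0.98,0]'

```text
t: 83.5
tool_pos: [0.6241, -0.0992, 0.115]
ee_rot: [2.259, -2.182, -0.002]
contact_force: [-0.1, 0.3, -1.3]
grip_width: 0.342
gripper_force: 39.6
```

```bash
python3 -c "
from h import *
go(.4473,.2794,.03,-88)"
```

```text
t 83.5 tcp [ 0.6241 -0.0992  0.115 ] yaw -88.02 w 0.342 gf 40 F [-0.1  0.3 -1.3] d/25mm [-15.38    6.538   3.415] spin/8deg -0.002
```

Request:
servo_tool --grip '[1,1,1,1,1,1,1,1,1,1]' --pt "-0.6 0.3 0" --pt "-0.92 0.39 0" --pt "-0.92 0.39 0" --pt "-0.92 0.39 0" --pt "-0.92 0.39 0" --pt "-0.92 0.39 0" --pt "-0.92 0.39 0" --pt "-0.92 0.39 0" --pt "-0.92 0.39 0" --pt "-0.92 0.39 0" --spin '[0,0,0,0,0,0,0,0,0,0]'

```text
t: 84.5
tool_pos: [0.5203, 0.1204, 0.1153]
ee_rot: [2.257, -2.184, -0.001]
contact_force: [-0.7, 0.5, -0.3]
grip_width: 0.337
gripper_force: 39.6
```

Request:
servo_tool --grip '[1,1,1,1,1,1,1,1,1,1]' --pt "-0.92 0.39 0" --pt "-0.92 0.39 0" --pt "-0.92 0.39 0" --pt "-0.92 0.39 0" --pt "-0.92 0.39 0" --pt "-0.92 0.39 0" --pt "-0.98 0.39 0" --pt "0 0 0" --pt "0 0 0" --pt "0 0 0" --spin '[0,0,0,0,0,0,0,0,0,0]'

```text
t: 85.5
tool_pos: [0.4475, 0.2787, 0.1155]
ee_rot: [2.258, -2.183, -0.0]
contact_force: [-0.0, -0.8, -0.5]
grip_width: 0.341
gripper_force: 39.6
```

Request:
servo_tool --grip '[1,1,1,1,1,1,1]' --pt "0 0 0.8" --pt "0 0 0.8" --pt "0 0 0.8" --pt "0 0 0.6" --pt "0 0 0" --pt "0 0 0" --pt "0 0 0" --spin '[0,0,0,0,0,0,0]'

```text
t: 86.2
tool_pos: [0.4486, 0.2795, 0.0418]
ee_rot: [-2.258, 2.182, -0.0]
contact_force: [0.3, 0.2, -0.6]
grip_width: 0.34
gripper_force: 39.6
```

```bash
python3 -c "
from h import *
go(.4473,.2794,.0138,-88)"
```

```text
t 86.2 tcp [0.4486 0.2795 0.0418] yaw -88.03 w 0.340 gf 40 F [ 0.3  0.2 -0.6] d/25mm [0.004 0.054 1.118] spin/8deg -0.003
```

Request:
servo_tool --grip '[1,1,1,1,1,1,1]' --pt "0 0.05 0.5" --pt "0 0 0.4" --pt "0 0 0.12" --pt "0 0 0.06" --pt "0 0 0.03" --pt "0 0 0" --pt "0 0 0" --spin '[0,0,0,0,0,0,0]'

```text
t: 86.9
tool_pos: [0.4469, 0.2794, 0.0133]
ee_rot: [-2.26, 2.182, -0.0]
contact_force: [0.5, 0.1, -0.8]
grip_width: 0.339
gripper_force: 39.6
```

Request:
servo_tool --grip '[0.3,0.25,0.2,0,-0.2,-0.3,-0.3,-0.3,-0.3,-0.3]' --pt "0 0 0" --pt "0 0 0" --pt "0 0 0" --pt "0 0 0" --pt "0 0 0" --pt "0 0 -0.2" --pt "0 0 -0.5" --pt "0 0 -0.8" --pt "0 0 -0.8" --pt "0 0 -0.8" --spin '[0,0,0,0,0,0,0,0,0,0]'

```text
t: 87.9
tool_pos: [0.4468, 0.2794, 0.0924]
ee_rot: [-2.259, 2.181, -0.0]
contact_force: [-0.2, -0.3, 0.1]
grip_width: 0.648
gripper_force: 0.0
```

Request:
servo_tool --grip '[-0.3,-0.3,-0.3,-0.3,-0.3,-0.3,-0.3,-0.3,-0.3,-0.3]' --pt "0 0 -0.8" --pt "0 0 -0.8" --pt "1 0 -0.8" --pt "1 0 -0.5" --pt "1 0 0" --pt "1 0 0" --pt "1 0 0" --pt "1 0 0" --pt "1 0 0" --pt "1 0 0" --spin '[0,0,0,0,0,0,0,0,0,0]'

```text
t: 88.9
tool_pos: [0.4536, 0.0784, 0.1643]
ee_rot: [-2.259, 2.181, -0.001]
contact_force: [0.3, 0.0, 0.7]
grip_width: 0.651
gripper_force: 0.0
```

Request:
servo_tool --grip '[-0.3,-0.3,-0.3,-0.3,-0.3,-0.3,-0.3,-0.3,-0.3,-0.3]' --pt "1 0 0" --pt "1 0 0" --pt "1 0 0" --pt "1 0 0" --pt "1 0 0" --pt "1 0 0" --pt "1 0 0" --pt "0 0 0" --pt "0 0 0" --pt "0 0 0" --spin '[0,0,0,0,0,0,0,0,0,0]'

```text
t: 89.9
tool_pos: [0.4598, -0.095, 0.1635]
ee_rot: [-2.26, 2.181, -0.001]
contact_force: [-0.5, -0.3, -1.0]
grip_width: 0.648
gripper_force: 0.0
```

```bash
python3 -c "
from h import *
c=cam()
show(labels(c,.024,(120,225,182,305)),'tray')
cv2.imwrite('pics/t9.png',c['frame'][:,:,::-1])
print(bot.read_state()['t'])"
```

```text
tray [0.5311 0.2828] ang 96.8 111 (np.float64(165.0), np.float64(244.8)) [0.0293 0.0194]
tray [0.5287 0.3483] ang 89.3 106 (np.float64(136.1), np.float64(246.4)) [0.0297 0.0185]
tray [0.4469 0.28  ] ang 96.3 114 (np.float64(165.1), np.float64(282.6)) [0.0302 0.0191]
tray [0.4453 0.3476] ang 92.1 111 (np.float64(134.8), np.float64(283.8)) [0.029  0.0189]
89.95
```

View pics/t9.png

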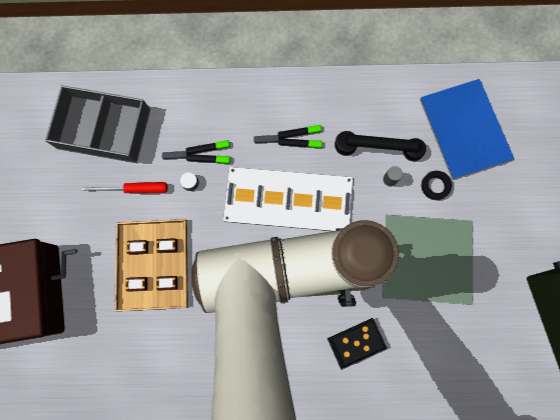

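All four modules lie flat in the tray at about (137,246), (166,245), (136,284) and (166,283). The stage is empty and the bystanders are undisturbed. Handing in.

```bash
python3 -c "
from cell import bot
print(bot.close_job())"
```

```text
the job is handed in; nothing more can be done
None
```

The job is done and handed in at about 90 s: all four modules sat centred in the stage bays, the square, round and bar keys were pressed fully down in that order, and the modules now lie flat in the tray in two rows of two.

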